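# Turn the receiver in the vice and draw its battery cassette

## Robot

A 6-joint arm with a two-finger parallel gripper is mounted at the origin on the work surface. World frame = base frame: x ahead of the robot, y to its left, z up, the work surface at z = 0. Lengths are in m, angles in rad, forces in N, time in s.
With the tool pointing down it reaches from about 0.2 to 0.875 m from the base axis. Payload 3.4 kg.
Tool frame: the origin (TCP) lies at the very end of the fingers, on their centre line; the grasp point (between the pads) lies 19 mm behind it (robot.pinch_z is the distance from the TCP to the grasp point, in m); x points along the fingers, y is the direction in which the jaws open and shut, and the axes are right-handed (so a half turn about x gives the same grasp; the last joint's range is limited). The gripper opens to 94 mm and grips with 3 to 60 N. Pads are 16 mm wide; open, the fingers measure 119 mm over their backs; the gripper's body (75 mm by 177 mm) begins 78 mm behind the grasp point.
Start: joints at [-1.315, 0.276, 1.505, -0, 1.361, -0.121], TCP at [0.212, -0.535, 0.205] pointing down, gripper open.
Joint ranges: [-2.89, 2.89], [-0.75, 2.08], [0.22, 2.7], [-1.18, 4.32], [0.11, 2.71], [-2.7, 2.7]. Speed limits (rad/s): [2.57, 2.57, 3.14, 3.14, 3.14, 3.14].

## Interface

Orientations are given as a unit quaternion [w, x, y, z].
In Python, from cell import robot gives the robot as it stands.
- The arm moves only by the tool jog_arm, never from a script. Its argument "moves" is a list of rows, each an object with "xyz": the shift along the tool's x, y, z in mm, a list of three; "yaw": the turn about the tool's x in degrees. A call has 1 to 5 rows; each row shifts and turns the pose as measured when the row begins, along the tool's axes as they then stand; what a row does not reach is not made up. A row lasts 1/12 s, in which the tool goes at most 41.7 mm and 7.16 degrees, less where a joint would pass 70% of its speed; a pose out of reach is approached as far as the arm can. A call is refused whole if a number of a shift passes 41.7 or a number of a turn 7.16, either way. A call with a gripper value outside its range is refused whole. "fingers" is the finger opening in mm, from 0 to 94, set as the call begins (left out, the last holds). The fingers move at their own pace and stop on an object; "newtons" is the grip in N (left out, the last holds). Time passes only in rows, so rows that do not move let the fingers close. It gives the time, the measured TCP pose, the force and the opening at its end, in the units of the state.
- robot.observe(): the state, without advancing time (a new reading comes with each control period).
- robot.read_camera(name): name is "side" or "top"; returns a dict with "pixels" (400x640x3 uint8, red, green, blue), "fov_y" (degrees; the focal length in pixels is half the picture's height over the tangent of half this angle, whatever the lens; pixels are square), "cx", "cy" (the principal point, pixels), "R" (3x3) and "t" (3): a world point X has camera coordinates R X + t. Camera axes: x right, y down, z forward; pixel columns grow to the right and rows downward; lengths in m; the calibration is good to about 2 mm. A picture is of the moment at which its call begins. There is no depth.
- robot.sign_off(): hands the job in, once; it reports no verdict.
The state is a dict: "clock": time; "joint_positions": joint angles; "joint_vel": joint speeds; "joint_torque": joint torques, N m; "tool_pos": TCP position; "ee_rot": TCP orientation; "wrist_force": force on the tool from outside, world axes, zero at the start; "ft_torque": the same for the moment, N m; "width": finger opening in m.
Only numpy, scipy, OpenCV 4.12 (cv2) and the standard library are available. Lean on these libraries where they do the work, as an engineer would, in place of code of your own. Each camera call takes 0.05 s, during which the arm holds its last target.

## Task

The vice jaws cover the two side catches of the battery cassette latched in its metal receiver: open the vice, turn the receiver with its cassette a quarter turn so that the catches face the open sides, seat it flat again at the middle of the jaws and close the jaw snugly on it. Then pinch the two catches together, draw the cassette straight up and finish while holding it by its pinched catches, upright, at least 6 cm clear above the receiver, which stays clamped. Leave the mug, record, microphone and tray where they are.

Things in the scene. Friction and masses are not known exactly. Their poses are not given: they have to be found in the camera images.
- vice: Fixed slide-jaw vice: steel bed 200 x 80 mm, 12 mm high (parts sit on it), two grey jaws 60 mm wide, 14 mm thick, tops 68 mm above the table. Place and heading vary. Origin on the table below the middle of the seat; x along the slide from fixed to sliding jaw, y along the jaw faces. Fixed jaw's face at x = -30 mm, sliding jaw's at +10 mm + joint jaw; bed from x = -52 to +148 mm.
- jaw (a joint): Sliding jaw, 0 to 0.050 m, grows as it opens along the vice's +x. Gap between the faces = 40 mm + value (50 mm at 0.010, 60 mm at 0.020). Stiff slide: about 4 N moves it, it stays where it is left. It starts on, or up to 3 mm away from, the receiver's 60 mm length.
- jaw_post (a point): Upright steel post that moves with the sliding jaw: 16 mm (along the slide) x 22 mm (across), its axis 52 mm behind the jaw's face. Point on its axis, 15 mm below its top, which is 80 mm above the table; axes as the vice. Grip it across the 22 mm from above, or push it.
- receiver_mid (a point): Centre of the receiver (11 mm above its underside): loose aluminium shoe 60 mm (its x) x 50 mm (its y) x 22 mm high, 0.3 kg, the cassette standing in its pocket. At the start its x lies along the vice's x, its 60 mm between the jaws; after the quarter turn, either way, its 50 mm is between the jaws. It is carried along when the latched cassette is lifted.
- cassette_mid (a point): Centre of the battery cassette: grey block 42 mm (x) x 32 mm (y) x 88 mm high, 0.2 kg; the point is 44 mm above its foot and, seated, 37 mm above receiver_mid. x, y as the receiver's. The top 26 mm is plain all round, above the jaws (top 104 mm above the table); gripped there across y it lifts together with the receiver, as the catches hook it.
- catch_a (a joint): Catch on the cassette's +x side: 0 sprung out and hooked under the receiver's rim, 0.005 m fully pushed in towards the cassette's middle; unhooked from about 0.003 m on. Spring 2 N at first to 5 N fully in; grip with 15 to 30 N so that both are fully in and the cassette can be lifted by them.
- catch_b (a joint): Catch on the cassette's -x side, the same as catch_a.
- cassette: The same cassette, origin under its foot, same axes. Two black catches stand out at its +x and -x sides, 20 mm wide, 32 mm high, centred at the height of cassette_mid; outer faces 56 mm apart when free, 46 mm pinched. The receiver's rim (outer length 60 mm) is 26 mm below cassette_mid: fingertips must stay above it. The foot has about 1.5 mm play in the pocket.
- receiver: The receiver itself (see receiver_mid), origin at the centre of its underside, same axes.
- mug: Bystander: white mug, 80 mm across, 90 mm high, origin under its centre; leave alone.
- record: Bystander: small black record with a pale centre, 175 mm across, 5 mm thick, origin under its centre; leave alone.
- microphone: Bystander: hand microphone on two rubber rests, about 190 mm long along its x and 50 mm high, origin on the table under its middle; leave alone.
- tray: Bystander: empty grey plastic tray 90 x 120 x 30 mm, origin under its centre; leave alone.
There are look-alikes about, which are no part of the job. Of the things like the receiver, leave any that is blue; of the rest the larger one is meant. Leave any orange or pink look-alike of the cassette alone.

How it is judged:
On the way, in this order (a step that is already met when the one before it is completed fails the run):
1. the receiver, turned a quarter turn and with the cassette still latched in it, is clamped flat in the vice (value of joint jaw below 0.013 m and angle between the x axis of receiver_mid and the y axis of vice, either way round below 0.1 rad and x of receiver_mid in the frame of vice between -0.01 and 0 m and y of receiver_mid in the frame of vice between -0.02 and 0.02 m and z of receiver_mid in the frame of vice below 0.026 m and angle between receiver_mid's own z axis and vertical below 0.06 rad and z of cassette_mid in the frame of receiver_mid below 0.041 m and value of joint each of catch_a, catch_b below 0.0025 m), for 0.3 s.
2. both catches are pinched in by the fingers with the cassette still in the receiver (value of joint each of catch_a, catch_b above 0.003 m and contact force between the fingers and cassette above 3 N and z of cassette_mid in the frame of receiver_mid below 0.05 m), for 0.05 s.
At the end, for the whole second after the job is handed in: Receiver flat in the vice, a quarter turn from its start (0.10 rad, within 20 mm of the jaws' middle), jaw gap under 53 mm; cassette held still by the fingers, both catches in over 3 mm, upright within 15 deg, foot 58 mm or more above receiver_mid, touching only the gripper; bystanders in place (value of joint jaw below 0.013 m and angle between the x axis of receiver_mid and the y axis of vice, either way round below 0.1 rad and x of receiver_mid in the frame of vice between -0.01 and 0 m and y of receiver_mid in the frame of vice between -0.02 and 0.02 m and z of receiver_mid in the frame of vice below 0.026 m and angle between receiver_mid's own z axis and vertical below 0.06 rad and value of joint each of catch_a, catch_b above 0.003 m and contact force between the fingers and cassette above 3 N and contact force between cassette and receiver below 0.2 N and contact force between cassette and vice below 0.2 N and contact force between cassette and mug below 0.2 N and contact force between cassette and record below 0.2 N and contact force between cassette and microphone below 0.2 N and contact force between cassette and tray below 0.2 N and z of cassette in the frame of receiver_mid above 0.058 m and angle between cassette_mid's own z axis and vertical below 0.26 rad and linear speed of cassette below 0.03 m/s); the arm keeps its last pose, push and grip.
It fails at once if the mug is moved more than 30 mm (distance of mug from where it was at the start of the episode above 0.03 m).
It fails at once if the small record is moved more than 30 mm (distance of record from where it was at the start of the episode above 0.03 m).
It fails at once if the microphone is moved more than 30 mm (distance of microphone from where it was at the start of the episode above 0.03 m).
It fails at once if the grey tray is moved more than 30 mm (distance of tray from where it was at the start of the episode above 0.03 m).
It also fails if it takes over 72 s, if anything falls off the work surface, if the arm or the gripper's body presses on something with over 40 N, if the wrist force passes 120 N, or if a joint passes its speed limit or range.

## Working session

There is one attempt and no reset: what is moved stays moved. The work goes in short steps, Python scripts to look and compute and a tool call to move; the robot and the scene stay as the last step left them, time stands still between calls to the robot, and variables do not carry over. Pictures are saved under pics/ and viewed, and the job is handed in when it is done.

Besides the shell and the picture viewer there is one more tool, called after "Emit:" as name(argument=value, ...), one argument or row to a line, values as JSON. jog_arm: Moves the arm, as the interface text tells. Its arguments: {"type":"object","properties":{"moves":{"type":"array","items":{"type":"object","properties":{"xyz":{"type":"array","items":{"type":"number"}},"yaw":{"type":"number"}}}},"fingers":{"type":"number"},"newtons":{"type":"number"}},"required":["moves"]}

```bash
mkdir -p pics; ls
cat > h.py <<'E'
import numpy as np, cv2
from cell import robot
def shot(name,fn):
    c=robot.read_camera(name); cv2.imwrite('pics/'+fn+'.png',c['pixels'][:,:,::-1]); 
    c=dict(c); np.savez('pics/'+fn+'.npz',**c); return c
def load(fn):
    return dict(np.load('pics/'+fn+'.npz',allow_pickle=True))
def K(c):
    h=c['pixels'].shape[0]; f=h/2/np.tan(np.radians(float(c['fov_y']))/2); return f
def ray(c,u,v):
    R=np.array(c['R']);t=np.array(c['t']);f=K(c)
    d=R.T@np.array([(u-c['cx'])/f,(v-c['cy'])/f,1.]); o=-R.T@t; return o,d
def onz(c,u,v,z):
    o,d=ray(c,u,v); return o+d*(z-o[2])/d[2]
def proj(c,X):
    p=np.array(c['R'])@np.array(X)+np.array(c['t']);f=K(c); return np.array([p[0]/p[2]*f+c['cx'],p[1]/p[2]*f+c['cy']])
E
python3 - <<'E'
from h import *
for n in('side','top'):
    c=shot(n,n+'0'); print(n,c['fov_y'],c['cx'],c['cy'],[k for k in c if k not in('pixels','R','t')],-np.array(c['R']).T@np.array(c['t']))
print(robot.observe())
E
```

```text
pics
side 43.67001693667253 327.3833985870023 210.85726890562626 ['fov_y', 'cx', 'cy'] [-0.26591906 -0.82847349  0.76159146]
top 56.89118647045255 316.03567971615024 198.48482941440005 ['fov_y', 'cx', 'cy'] [ 0.45586754 -0.01850167  1.01727873]
{'clock': 0.1, 'joint_positions': array([-1.31502999e+00,  2.76505112e-01,  1.50597438e+00,  5.09156755e-07,
        1.36069492e+00, -1.21007868e-01]), 'joint_vel': array([ 0.00032975, -0.00268906, -0.00385671,  0.00049073,  0.00053958,
       -0.00074667]), 'joint_torque': array([ 1.56073067e-03, -4.05454051e+01, -2.37777758e+01,  7.04063661e-02,
        2.97853444e-02, -4.42403439e-05]), 'tool_pos': array([ 0.21142044, -0.53418846,  0.20471925]), 'ee_rot': array([-0.13186521, -0.69455866, -0.13298116,  0.69463361]), 'wrist_force': array([ 0.91248264,  0.12521845, -0.5578924 ]), 'ft_torque': array([-0.00942906,  0.00603029,  0.0050796 ]), 'width': 0.09409420460231228}
```

View pics/side0.png

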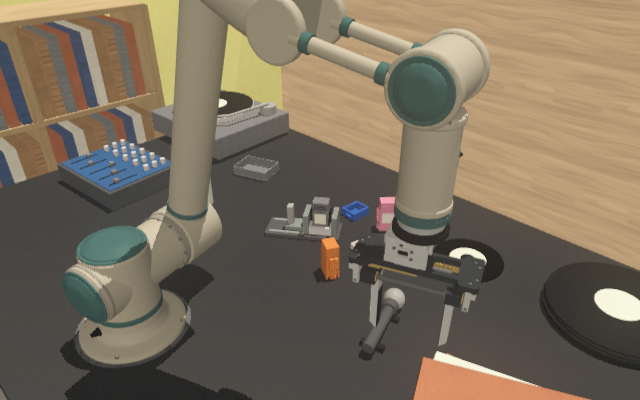

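View pics/top0.png

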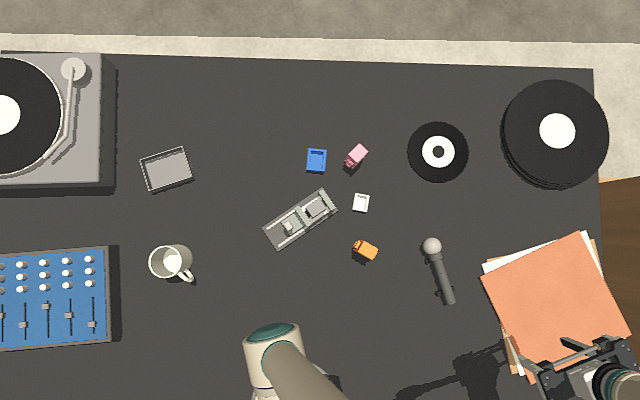

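Top view: the vice with the grey cassette is at about (303,217). Look-alikes are the blue receiver (316,160), a small white/grey shoe (361,203), the pink cassette (356,155) and the orange one (365,250). In the side view the vice is at (305,215). I choose the grey unit in the vice and will check it close up.

Run:
```python
from h import *
a=cv2.imread('pics/top0.png')[175:265,250:350]; b=cv2.imread('pics/side0.png')[185:250,255:355]
cv2.imwrite('pics/c0.png',cv2.resize(a,None,fx=6,fy=6,interpolation=cv2.INTER_CUBIC))
cv2.imwrite('pics/c1.png',cv2.resize(b,None,fx=8,fy=8,interpolation=cv2.INTER_CUBIC))
```

```text
(no output)
```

View pics/c0.png

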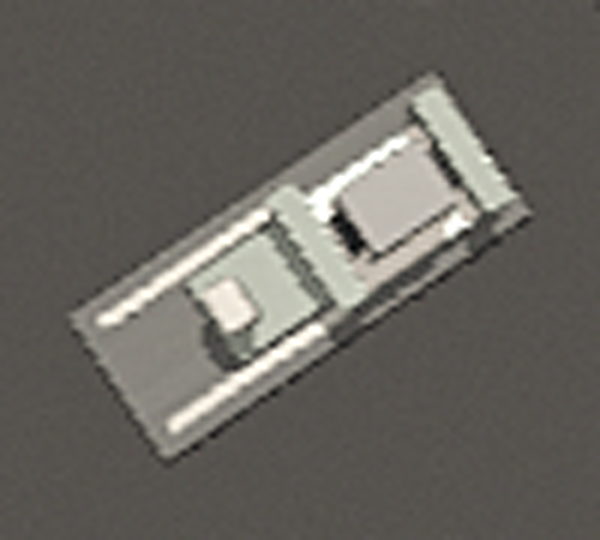

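View pics/c1.png

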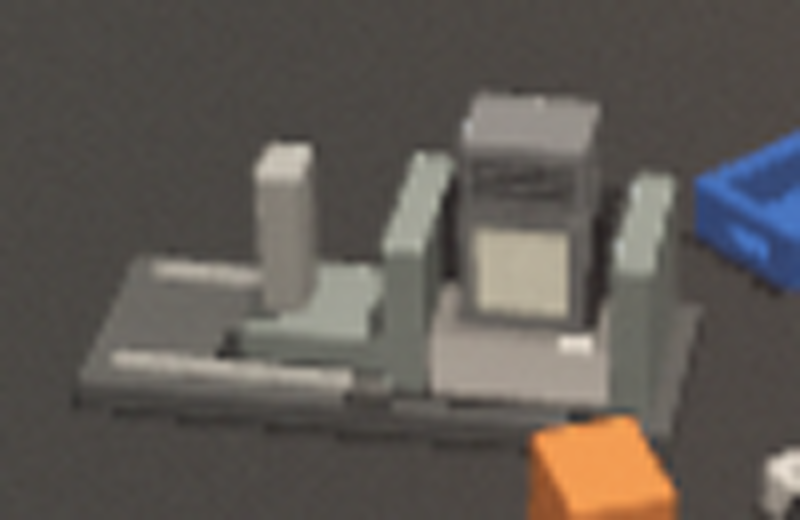

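The crop confirms it: the grey cassette stands in the aluminium shoe, the fixed jaw is upper right in the top view, and the sliding jaw and post are lower left. The orange one is separate and in front. Next I measure.

Run:
```python
from h import *
c=load('top0')
def P(x,y,z): return onz(c,250+(x+.5)/6-.5,175+(y+.5)/6-.5,z)
im=cv2.cvtColor(c['pixels'],cv2.COLOR_RGB2GRAY)
roi=cv2.resize(im[175:265,250:350],None,fx=6,fy=6,interpolation=cv2.INTER_CUBIC)
m=(roi>94).astype(np.uint8)*255
m=cv2.morphologyEx(m,cv2.MORPH_CLOSE,np.ones((25,25)))
cs,_=cv2.findContours(m,cv2.RETR_EXTERNAL,cv2.CHAIN_APPROX_NONE);k=max(cs,key=cv2.contourArea)
box=cv2.boxPoints(cv2.minAreaRect(k)); print('box',box)
cor=np.array([P(*q,.012)[:2] for q in box]);print(cor, [np.linalg.norm(cor[i]-cor[i-1]) for i in range(4)])
man=np.array([P(*q,.012)[:2] for q in [(432,72),(532,212),(170,462),(70,315)]]);print('man',man,[np.linalg.norm(man[i]-man[i-1]) for i in range(4)])
mx=((man[2]+man[3])-(man[0]+man[1]));mx/=np.linalg.norm(mx)
print('vice heading',np.degrees(np.arctan2(mx[1],mx[0])))
ctr=man.mean(0);org=ctr-mx*.048;print('origin',org); my=np.array([-mx[1],mx[0]])
def V(p): d=p[:2]-org;return d@mx,d@my
# cassette top corners
for n,q in dict(c1=(412,130),c2=(462,195),c3=(380,252),c4=(335,208)).items(): print(n,V(P(*q,.104)),P(*q,.104))
for n,q in dict(f1=(410,92),f2=(438,82),f3=(520,205),f4=(492,212),s1=(273,195),s2=(290,183),s3=(372,295),s4=(348,308)).items(): print(n,V(P(*q,.068)))
for n,q in dict(p1=(201,297),p2=(240,277),p3=(257,308),p4=(222,333)).items(): print(n,V(P(*q,.08)))
```

```text
box [[ 63.499092 315.01782 ]
 [435.0908    65.87038 ]
 [540.11957  222.51587 ]
 [168.52786  471.66333 ]]
[[ 0.46591434  0.10473737]
 [ 0.58269365 -0.06095181]
 [ 0.51193736 -0.11000711]
 [ 0.39676698  0.05557865]] [np.float64(0.08484065072476187), np.float64(0.2027074509517922), np.float64(0.08609805983533186), np.float64(0.20169992098194242)]
man [[ 0.57983949 -0.0595853 ]
 [ 0.51665533 -0.10624175]
 [ 0.40107311  0.05503888]
 [ 0.46597716  0.1018186 ]] [np.float64(0.19752430326172352), np.float64(0.07854338163862849), np.float64(0.19842048535862922), np.float64(0.0800054945670764)]
vice heading 125.41469610439034
origin [ 0.5187018  -0.04136139]
c1 (np.float64(-0.020092126715433038), np.float64(-0.016894246105436987)) [ 0.54411345 -0.04794601  0.104     ]
c2 (np.float64(-0.021950800209441238), np.float64(0.017022629158432445)) [ 0.51754899 -0.06911529  0.104     ]
c3 (np.float64(0.019356416465478327), np.float64(0.017375364962234314)) [ 0.49332439 -0.03565517  0.104     ]
c4 (np.float64(0.024468766310040586), np.float64(-0.008082503532027187)) [ 0.51110947 -0.01673613  0.104     ]

[... 160 characters left out ...]
-0.043185416603856046), np.float64(0.03380249457847126))
f4 (np.float64(-0.03150840447973981), np.float64(0.029494410861383772))
s1 (np.float64(0.04209076582433231), np.float64(-0.029477097446257556))
s2 (np.float64(0.03317721616877756), np.float64(-0.029650038891384324))
s3 (np.float64(0.03113982148033177), np.float64(0.029818972230196614))
s4 (np.float64(0.04273333023642854), np.float64(0.028615348132777656))
p1 (np.float64(0.09141768129536436), np.float64(-0.010010080249977852))
p2 (np.float64(0.07316306606077794), np.float64(-0.007739647712876858))
p3 (np.float64(0.07454887461669153), np.float64(0.007109170116538596))
p4 (np.float64(0.09256651847143214), np.float64(0.007509443027071053))
```

```bash
cat >> h.py <<'E'
from scipy.spatial.transform import Rotation as Ro
ORG=np.array([0.5187,-0.0414]); TH=np.radians(125.4)
MX=np.array([np.cos(TH),np.sin(TH)]);MY=np.array([-MX[1],MX[0]])
def W(x,y,z): return np.r_[ORG+MX*x+MY*y,z]
def Vc(p): d=np.array(p)[:2]-ORG; return np.r_[d@MX,d@MY,p[2]]*1000
def rel(T,head=None):
    """print shift along tool axes (mm) and yaw (deg) to world target T, tool-y heading head (deg, mod 180)"""
    o=robot.observe();w,x,y,z=o['ee_rot'];R=Ro.from_quat([x,y,z,w]).as_matrix()
    h=np.degrees(np.arctan2(R[1,1],R[0,1]))
    print('clk',round(o['clock'],2),'tcp',o['tool_pos'].round(4),'vice mm',Vc(o['tool_pos']).round(1),'yhead',h.round(1),'q',o['joint_positions'].round(2),'w',round(o['width'],4),'F',o['wrist_force'].round(1),'xax',R[:,0].round(3))
    if T is not None:
        dy=0 if head is None else ((h-head+90)%180-90)
        print('shift now-axes',((R.T@(T-o['tool_pos']))*1000).round(1),'yaw',round(dy,1))
        a=np.radians(h-dy); 
        R2=np.array([[0,np.cos(a),np.sin(a)],[0,np.sin(a),-np.cos(a)],[-1,0,0]])
        print('shift after-yaw axes',((R2.T@(T-o['tool_pos']))*1000).round(1))
E
python3 - <<'E'
from h import *
rel(W(.084,0,.2),TH*180/np.pi+90)
E
```

```text
clk 0.1 tcp [ 0.2114 -0.5342  0.2047] vice mm [-223.7  535.9  204.7] yhead -68.4 q [-1.32  0.28  1.51  0.    1.36 -0.12] w 0.0941 F [ 0.9  0.1 -0.6] xax [-0.     0.002 -1.   ]
shift now-axes [   5.5 -426.7 -447. ] yaw 76.2
shift after-yaw axes [   4.7 -535.9  307.7]
```

Emit:
jog_arm(
  moves=[
    {"xyz": [0,-28,-29]},
    {"xyz": [0,-28,-29]},
    {"xyz": [0,-28,-29]},
    {"xyz": [0,-28,-29]},
    {"xyz": [0,-28,-29]},
  ],
)

```text
validation failed for argument at $.mo...
```

Emit:
jog_arm(
  moves=[
    {"xyz": [0,-28,-29]},
    {"xyz": [0,-28,-29]},
    {"xyz": [0,-28,-29]},
    {"xyz": [0,-28,-29]},
    {"xyz": [0,-28,-29]},
  ],
)

```text
validation failed for argument at $.mo...
```

Emit:
jog_arm(
  moves=[
    {"xyz": [0,0,0],"yaw": -7},
    {"xyz": [0,0,0],"yaw": -7},
    {"xyz": [0,0,0],"yaw": -7},
    {"xyz": [0,0,0],"yaw": -7},
    {"xyz": [0,0,0],"yaw": -7},
  ],
)

```text
clock: 0.52
tool_pos: [0.211, -0.5324, 0.202]
ee_rot: [0.338, 0.62, 0.343, -0.619]
wrist_force: [0.9, -0.4, 0.1]
width: 0.0937
```

Emit:
jog_arm(
  moves=[
    {"xyz": [0,0,0],"yaw": -7},
    {"xyz": [0,0,0],"yaw": -7},
    {"xyz": [0,0,0],"yaw": -7},
    {"xyz": [0,0,0],"yaw": -7},
    {"xyz": [0,0,0],"yaw": -7},
  ],
)

```text
clock: 0.93
tool_pos: [0.2105, -0.5305, 0.1992]
ee_rot: [0.51, 0.488, 0.518, -0.483]
wrist_force: [0.0, -0.6, -0.4]
width: 0.0938
```

Run:
```python
from h import *
rel(W(.084,0,.15),35.4)
```

```text
clk 0.93 tcp [ 0.2105 -0.5305  0.1992] vice mm [-220.2  534.6  199.2] yhead 3.3 q [-1.32  0.28  1.51  0.    1.36 -1.37] w 0.0938 F [ 0.  -0.6 -0.4] xax [-0.003  0.013 -1.   ]
shift now-axes [  55.5  291.7 -540.9] yaw -32.1
shift after-yaw axes [  49.2  534.6 -304.2]
```

Emit:
jog_arm(
  moves=[
    {"xyz": [0,19,-36],"yaw": 0},
    {"xyz": [0,19,-36],"yaw": 0},
    {"xyz": [0,19,-36],"yaw": 0},
    {"xyz": [0,19,-36],"yaw": 0},
    {"xyz": [0,19,-36],"yaw": 0},
  ],
)

```text
clock: 1.35
tool_pos: [0.2932, -0.3469, 0.1967]
ee_rot: [0.508, 0.489, 0.517, -0.485]
wrist_force: [0.5, 0.3, -0.5]
width: 0.094
```

Emit:
jog_arm(
  moves=[
    {"xyz": [0,19,-36],"yaw": 0},
    {"xyz": [0,19,-36],"yaw": 0},
    {"xyz": [0,19,-36],"yaw": 0},
    {"xyz": [0,19,-36],"yaw": 0},
    {"xyz": [0,19,-36],"yaw": 0},
  ],
)

```text
clock: 1.77
tool_pos: [0.3776, -0.1564, 0.1975]
ee_rot: [0.506, 0.49, 0.517, -0.486]
wrist_force: [0.2, -0.2, -0.1]
width: 0.0939
```

Emit:
jog_arm(
  moves=[
    {"xyz": [0,0,0],"yaw": -7},
    {"xyz": [0,0,0],"yaw": -7},
    {"xyz": [0,0,0],"yaw": -7},
    {"xyz": [0,0,0],"yaw": -7},
  ],
)

```text
clock: 2.1
tool_pos: [0.3795, -0.1443, 0.1967]
ee_rot: [0.612, 0.35, 0.623, -0.339]
wrist_force: [0.2, 0.1, 0.7]
width: 0.0942
```

Run:
```python
from h import *
rel(W(.084,0,.15),35.4)
```

```text
clk 2.1 tcp [ 0.3795 -0.1443  0.1967] vice mm [ -3.2 173.1 196.7] yhead 31.7 q [-0.55  0.03  1.83  0.01  1.3  -1.11] w 0.0942 F [0.2 0.1 0.7] xax [-0.007  0.02  -1.   ]
shift now-axes [ 49.6 166.8 -97.3] yaw -3.7
shift after-yaw axes [ 46.7 173.1 -87.2]
```

Emit:
jog_arm(
  moves=[
    {"xyz": [5,34,-18],"yaw": -3.7},
    {"xyz": [5,34,-18],"yaw": 0},
    {"xyz": [5,34,-18],"yaw": 0},
    {"xyz": [5,34,-18],"yaw": 0},
    {"xyz": [5,30,-15],"yaw": 0},
  ],
)

```text
clock: 2.52
tool_pos: [0.4673, 0.0213, 0.1732]
ee_rot: [0.623, 0.33, 0.632, -0.323]
wrist_force: [0.5, -0.5, 0.1]
width: 0.094
```

Run:
```python
from h import *
rel(W(.084,0,.12),35.4)
c=shot('side','side1');cv2.imwrite('pics/c2.png',cv2.resize(c['pixels'][100:260,230:400,::-1],None,fx=3.5,fy=3.5,interpolation=cv2.INTER_CUBIC))
rel(W(.084,0,.12),35.4)
```

```text
clk 2.52 tcp [0.4673 0.0213 0.1732] vice mm [ 80.9   5.6 173.2] yhead 35.0 q [-0.12  0.14  1.77  0.02  1.24 -0.73] w 0.094 F [ 0.5 -0.5  0.1] xax [-0.006  0.015 -1.   ]
shift now-axes [53.3  5.4 -2.3] yaw -0.4
shift after-yaw axes [53.2  5.6 -3.1]
clk 2.57 tcp [0.4698 0.0265 0.1724] vice mm [ 83.7   0.5 172.4] yhead 35.1 q [-0.11  0.14  1.77  0.02  1.24 -0.73] w 0.0939 F [ 2.1  3.7 -0.3] xax [-0.005  0.021 -1.   ]
shift now-axes [52.4  0.1  0.7] yaw -0.3
shift after-yaw axes [52.4  0.5 -0.3]
```

View pics/c2.png

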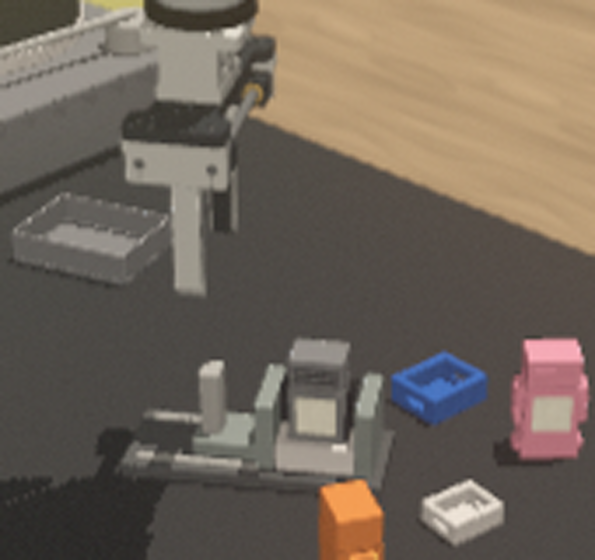

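Gripper is above the post (post at about (212,395) in the crop), clear of everything. Descend and grip the post.

Emit:
jog_arm(
  moves=[
    {"xyz": [31,0,0],"yaw": 0},
    {"xyz": [31,0,0],"yaw": 0},
    {"xyz": [31,0,0],"yaw": 0},
    {"xyz": [25,0,0],"yaw": 0},
    {"xyz": [0,0,0],"yaw": 0},
  ],
)

```text
clock: 2.98
tool_pos: [0.4725, 0.0336, 0.051]
ee_rot: [0.626, 0.329, 0.633, -0.316]
wrist_force: [-1.7, -0.1, 0.2]
width: 0.094
```

Run:
```python
from h import *
rel(W(.084,0,.046),35.4)
```

```text
clk 2.98 tcp [0.4725 0.0336 0.051 ] vice mm [87.9 -5.7 51. ] yhead 35.8 q [-0.09  0.27  1.95  0.03  0.92 -0.73] w 0.094 F [-1.7 -0.1  0.2] xax [ 0.     0.021 -1.   ]
shift now-axes [ 4.9 -5.8  4. ] yaw 0.4
shift after-yaw axes [ 5.  -5.7  3.9]
```

Emit:
jog_arm(
  moves=[
    {"xyz": [5,-5.5,4],"yaw": 0.4},
    {"xyz": [0,0,0],"yaw": 0},
  ],
)

```text
clock: 3.15
tool_pos: [0.4693, 0.0267, 0.0453]
ee_rot: [0.624, 0.33, 0.633, -0.318]
wrist_force: [-0.5, -0.8, 0.3]
width: 0.0942
```

Emit:
jog_arm(
  moves=[
    {"xyz": [0,0,0],"yaw": 0},
    {"xyz": [0,0,0],"yaw": 0},
    {"xyz": [0,0,0],"yaw": 0},
    {"xyz": [0,0,0],"yaw": 0},
    {"xyz": [0,0,0],"yaw": 0},
  ],
  fingers=10,
  newtons=30,
)

```text
clock: 3.57
tool_pos: [0.4735, 0.0249, 0.0505]
ee_rot: [0.627, 0.333, 0.629, -0.318]
wrist_force: [-0.2, 0.5, -0.3]
width: 0.064
```

Run:
```python
from h import *
rel(W(.099,0,.046),35.4)
c=shot('side','side2');cv2.imwrite('pics/c3.png',cv2.resize(c['pixels'][130:260,230:400,::-1],None,fx=4,fy=4,interpolation=cv2.INTER_CUBIC))
```

```text
clk 3.57 tcp [0.4735 0.0249 0.0505] vice mm [80.2 -1.5 50.5] yhead 35.2 q [-0.11  0.27  1.95  0.03  0.91 -0.74] w 0.064 F [-0.2  0.5 -0.3] xax [ 0.008  0.02  -1.   ]
shift now-axes [  4.7  -1.6 -18.7] yaw -0.2
shift after-yaw axes [  4.5  -1.5 -18.8]
```

View pics/c3.png

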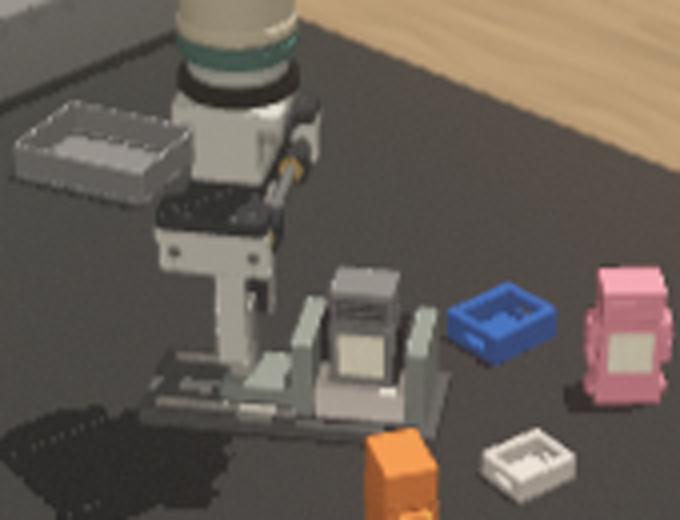

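Fingers straddle the post (finger at about (235,320)) and are still closing.

Emit:
jog_arm(
  moves=[
    {"xyz": [3,-1.5,-3],"yaw": 0},
    {"xyz": [0,0,0],"yaw": 0},
    {"xyz": [0,0,0],"yaw": 0},
    {"xyz": [0,0,0],"yaw": 0},
    {"xyz": [0,0,0],"yaw": 0},
  ],
)

```text
clock: 4.03
tool_pos: [0.4704, 0.0269, 0.0479]
ee_rot: [0.628, 0.333, 0.628, -0.317]
wrist_force: [-0.6, 0.2, 0.1]
width: 0.0269
```

Emit:
jog_arm(
  moves=[
    {"xyz": [0,0,0],"yaw": 0},
    {"xyz": [0,0,0],"yaw": 0},
    {"xyz": [0,0,0],"yaw": 0},
    {"xyz": [0,0,0],"yaw": 0},
  ],
)

```text
clock: 4.37
tool_pos: [0.4713, 0.0275, 0.0479]
ee_rot: [0.628, 0.333, 0.628, -0.317]
wrist_force: [0.6, 1.0, 0.6]
width: 0.0223
```

Run:
```python
from h import *
rel(W(.099,0,.046),35.4)
```

```text
clk 4.37 tcp [0.4713 0.0275 0.0479] vice mm [83.6 -1.2 47.9] yhead 35.3 q [-0.11  0.27  1.96  0.03  0.9  -0.74] w 0.0223 F [0.6 1.  0.6] xax [ 0.01  0.02 -1.  ]
shift now-axes [  2.1  -1.3 -15.3] yaw -0.1
shift after-yaw axes [  1.9  -1.2 -15.4]
```

Emit:
jog_arm(
  moves=[
    {"xyz": [0,0,-5],"yaw": 0},
    {"xyz": [0,0,-6],"yaw": 0},
    {"xyz": [0,0,-6],"yaw": 0},
    {"xyz": [0,0,-4],"yaw": 0},
  ],
)

```text
clock: 4.7
tool_pos: [0.4614, 0.0414, 0.0479]
ee_rot: [0.631, 0.331, 0.626, -0.318]
wrist_force: [3.4, -3.3, -2.2]
width: 0.0219
```

Run:
```python
from h import *
rel(W(.099,0,.046),35.4)
```

```text
clk 4.7 tcp [0.4614 0.0414 0.0479] vice mm [100.7  -1.3  47.9] yhead 35.4 q [-0.07  0.25  1.98  0.02  0.89 -0.7 ] w 0.0219 F [ 3.4 -3.3 -2.2] xax [ 0.015  0.013 -1.   ]
shift now-axes [ 1.9 -1.3  1.7] yaw -0.0
shift after-yaw axes [ 1.9 -1.3  1.7]
```

Emit:
jog_arm(
  moves=[
    {"xyz": [0,0,0],"yaw": 0},
    {"xyz": [0,0,0],"yaw": 0},
    {"xyz": [-30,0,0],"yaw": 0},
    {"xyz": [-35,0,0],"yaw": 0},
    {"xyz": [-30,0,0],"yaw": 0},
  ],
  fingers=70,
)

```text
clock: 5.12
tool_pos: [0.45, 0.0446, 0.1392]
ee_rot: [0.622, 0.33, 0.634, -0.32]
wrist_force: [1.2, 0.6, -0.2]
width: 0.052
```

Run:
```python
from h import *
c=shot('top','top1')
rel(W(.0,0,.076),35.4)
cv2.imwrite('pics/c4.png',cv2.resize(c['pixels'][175:265,250:350,::-1],None,fx=6,fy=6,interpolation=cv2.INTER_CUBIC))
c=shot('side','side3');cv2.imwrite('pics/c5.png',cv2.resize(c['pixels'][185:250,255:355,::-1],None,fx=8,fy=8,interpolation=cv2.INTER_CUBIC))
```

```text
clk 5.17 tcp [0.4541 0.0444 0.1447] vice mm [107.3   2.9 144.7] yhead 35.3 q [-0.07  0.14  1.85  0.02  1.15 -0.7 ] w 0.0559 F [2.7 0.7 2.9] xax [ 0.002  0.02  -1.   ]
shift now-axes [ 67.1   2.1 108.4] yaw -0.1
shift after-yaw axes [ 68.7   2.9 107.3]
```

View pics/c5.png

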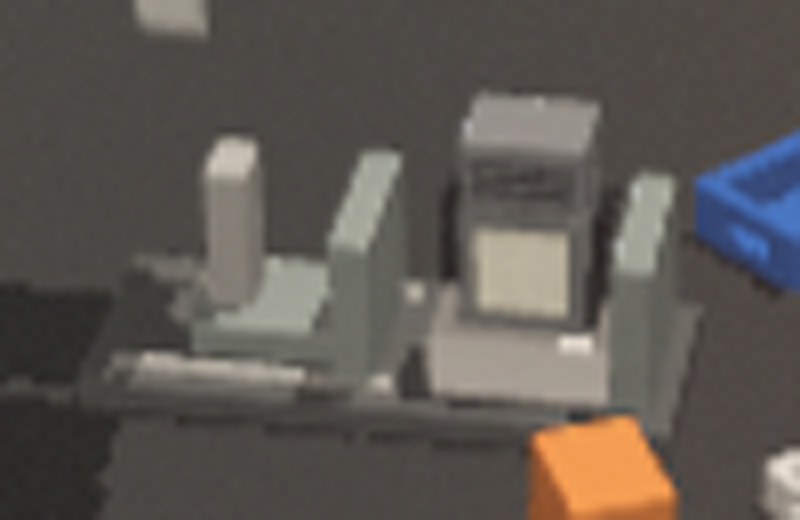

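View pics/c4.png

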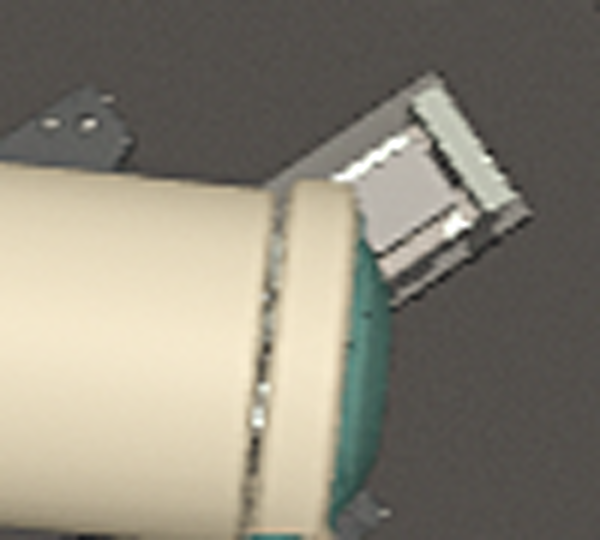

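Jaw moved back (about 17 mm by the arm). The shoe stays beside the fixed jaw, with the cassette top at (540,120) in the side crop. Now go over the cassette.

Emit:
jog_arm(
  moves=[
    {"xyz": [0,1,36],"yaw": 0},
    {"xyz": [0,1,36],"yaw": 0},
    {"xyz": [0,0,30],"yaw": 0},
    {"xyz": [0,0,0],"yaw": 0},
  ],
)

```text
clock: 5.55
tool_pos: [0.5142, -0.0363, 0.1404]
ee_rot: [0.626, 0.331, 0.632, -0.315]
wrist_force: [-0.1, 0.6, 0.0]
width: 0.0699
```

Run:
```python
from h import *
rel(W(.0,0,.076),35.4)
```

```text
clk 5.55 tcp [ 0.5142 -0.0363  0.1404] vice mm [  6.8   0.7 140.4] yhead 35.6 q [-0.22  0.23  1.74  0.03  1.18 -0.86] w 0.0699 F [-0.1  0.6  0. ] xax [ 0.003  0.024 -1.   ]
shift now-axes [64.3 -0.4  8. ] yaw 0.2
shift after-yaw axes [64.4  0.7  6.8]
```

Emit:
jog_arm(
  moves=[
    {"xyz": [22,0,4],"yaw": 0},
    {"xyz": [22,0,3],"yaw": 0},
    {"xyz": [18,0,0],"yaw": 0},
    {"xyz": [0,0,0],"yaw": 0},
  ],
)

```text
clock: 5.88
tool_pos: [0.5168, -0.0396, 0.0735]
ee_rot: [0.623, 0.334, 0.633, -0.316]
wrist_force: [0.2, -0.2, -0.3]
width: 0.0698
```

Run:
```python
from h import *
rel(W(.0,0,.076),35.4)
```

```text
clk 5.88 tcp [ 0.5168 -0.0396  0.0735] vice mm [ 2.6  0.5 73.5] yhead 35.3 q [-0.23  0.31  1.82  0.03  1.02 -0.87] w 0.0698 F [ 0.2 -0.2 -0.3] xax [-0.001  0.029 -1.   ]
shift now-axes [-2.6  0.6  2.5] yaw -0.1
shift after-yaw axes [-2.5  0.5  2.6]
```

Emit:
jog_arm(
  moves=[
    {"xyz": [-2,0.5,2.5],"yaw": 0},
    {"xyz": [0,0,0],"yaw": 0},
    {"xyz": [0,0,0],"yaw": 0},
    {"xyz": [0,0,0],"yaw": 0},
  ],
  fingers=20,
  newtons=45,
)

```text
clock: 6.22
tool_pos: [0.5168, -0.0395, 0.0755]
ee_rot: [0.622, 0.334, 0.635, -0.315]
wrist_force: [0.0, -1.4, -0.1]
width: 0.0469
```

Emit:
jog_arm(
  moves=[
    {"xyz": [0,0,0],"yaw": 0},
    {"xyz": [0,0,0],"yaw": 0},
    {"xyz": [0,0,0],"yaw": 0},
    {"xyz": [0,0,0],"yaw": 0},
  ],
)

```text
clock: 6.55
tool_pos: [0.5176, -0.0394, 0.0778]
ee_rot: [0.623, 0.334, 0.634, -0.315]
wrist_force: [0.0, 0.6, -2.9]
width: 0.0316
```

Run:
```python
from h import *
rel(W(.0,0,.076),35.4)
```

```text
clk 6.55 tcp [ 0.5176 -0.0394  0.0778] vice mm [ 2.3 -0.3 77.8] yhead 35.4 q [-0.23  0.3   1.81  0.03  1.03 -0.87] w 0.0316 F [ 0.   0.6 -2.9] xax [-0.001  0.031 -1.   ]
shift now-axes [ 1.7 -0.3  2.4] yaw 0.0
shift after-yaw axes [ 1.8 -0.3  2.3]
```

Emit:
jog_arm(
  moves=[
    {"xyz": [-5,0,-2],"yaw": 0},
    {"xyz": [-15,0,-2],"yaw": 0},
    {"xyz": [-20,0,-1],"yaw": 0},
    {"xyz": [-25,0,-1],"yaw": 0},
    {"xyz": [-25,0,-1],"yaw": 0},
  ],
)

```text
clock: 6.97
tool_pos: [0.5058, -0.0342, 0.1635]
ee_rot: [0.615, 0.332, 0.641, -0.317]
wrist_force: [-0.3, -0.6, -4.5]
width: 0.0319
```

Run:
```python
from h import *
rel(W(.0,0,.16),35.4)
c=shot('side','side4');cv2.imwrite('pics/c6.png',cv2.resize(c['pixels'][130:260,230:400,::-1],None,fx=4,fy=4,interpolation=cv2.INTER_CUBIC))
rel(W(.0,0,.16),35.4)
```

```text
clk 6.97 tcp [ 0.5058 -0.0342  0.1635] vice mm [ 13.3   6.3 163.5] yhead 35.4 q [-0.23  0.22  1.7   0.03  1.26 -0.86] w 0.0319 F [-0.3 -0.6 -4.5] xax [-0.022  0.036 -0.999]
shift now-axes [ 3.   6.3 13.4] yaw -0.0
shift after-yaw axes [ 3.5  6.3 13.3]
clk 7.02 tcp [ 0.5088 -0.0348  0.1686] vice mm [ 11.1   4.2 168.6] yhead 35.4 q [-0.23  0.21  1.69  0.03  1.26 -0.86] w 0.032 F [ 0.4 -0.3 -3.9] xax [-0.013  0.034 -0.999]
shift now-axes [ 8.2  4.1 11.4] yaw -0.0
shift after-yaw axes [ 8.6  4.2 11.1]
```

View pics/c6.png

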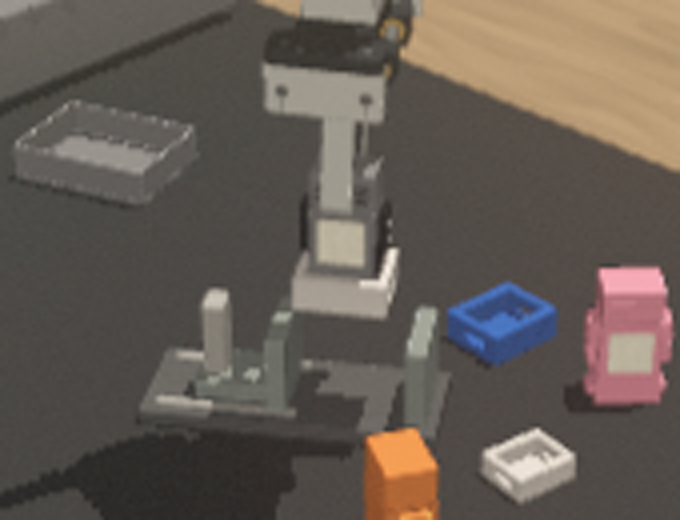

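Lifted with the shoe latched on it (shoe at (345,285) in the crop), and the weight reads about 4.5 N. Now the quarter turn.

Emit:
jog_arm(
  moves=[
    {"xyz": [0,0,0],"yaw": 7},
    {"xyz": [0,0,0],"yaw": 7},
    {"xyz": [0,0,0],"yaw": 7},
    {"xyz": [0,0,0],"yaw": 7},
    {"xyz": [0,0,0],"yaw": 7},
  ],
)

```text
clock: 7.43
tool_pos: [0.5086, -0.0343, 0.1683]
ee_rot: [0.487, 0.508, 0.509, -0.496]
wrist_force: [-0.0, -0.0, -5.0]
width: 0.0318
```

Emit:
jog_arm(
  moves=[
    {"xyz": [0,0,0],"yaw": 7},
    {"xyz": [0,0,0],"yaw": 7},
    {"xyz": [0,0,0],"yaw": 7},
    {"xyz": [0,0,0],"yaw": 7},
    {"xyz": [0,0,0],"yaw": 7},
  ],
)

```text
clock: 7.85
tool_pos: [0.5051, -0.0331, 0.1627]
ee_rot: [0.305, 0.631, 0.333, -0.631]
wrist_force: [0.3, 0.2, -3.9]
width: 0.0317
```

Run:
```python
from h import *
rel(W(.0,0,.16),-54.6)
```

```text
clk 7.85 tcp [ 0.5051 -0.0331  0.1627] vice mm [ 14.7   6.3 162.7] yhead -36.3 q [-0.23  0.21  1.7   0.03  1.25  0.4 ] w 0.0317 F [ 0.3  0.2 -3.9] xax [-0.018  0.036 -0.999]
shift now-axes [ 2.2 16.  -1.3] yaw 18.3
shift after-yaw axes [ 2.7 14.7 -6.3]
```

Emit:
jog_arm(
  moves=[
    {"xyz": [0,6,-2],"yaw": 7},
    {"xyz": [0,6,-3],"yaw": 7},
    {"xyz": [0,4,-3],"yaw": 3.5},
    {"xyz": [0,0,0],"yaw": 0},
  ],
)

```text
clock: 8.18
tool_pos: [0.5197, -0.0373, 0.1576]
ee_rot: [-0.2, -0.669, -0.23, 0.677]
wrist_force: [0.4, -0.1, -3.9]
width: 0.0318
```

Run:
```python
from h import *
rel(W(-.002,-.002,.10),-54.6)
c=shot('side','side5');cv2.imwrite('pics/c7.png',cv2.resize(c['pixels'][130:260,230:400,::-1],None,fx=4,fy=4,interpolation=cv2.INTER_CUBIC))
rel(W(-.002,-.002,.10),-54.6)
```

```text
clk 8.18 tcp [ 0.5197 -0.0373  0.1576] vice mm [  2.8  -3.2 157.6] yhead -54.6 q [-0.23  0.24  1.68  0.03  1.25  0.71] w 0.0318 F [ 0.4 -0.1 -3.9] xax [-0.024  0.037 -0.999]
shift now-axes [57.4  7.3  1.3] yaw 0.0
shift after-yaw axes [57.6  4.8  1.2]
clk 8.23 tcp [ 0.5188 -0.037   0.1574] vice mm [  3.5  -2.6 157.4] yhead -54.4 q [-0.23  0.24  1.68  0.03  1.26  0.71] w 0.0321 F [ 0.1 -0.3 -4.9] xax [-0.025  0.038 -0.999]
shift now-axes [57.1  8.2  0.7] yaw 0.2
shift after-yaw axes [57.4  5.5  0.6]
```

View pics/c7.png

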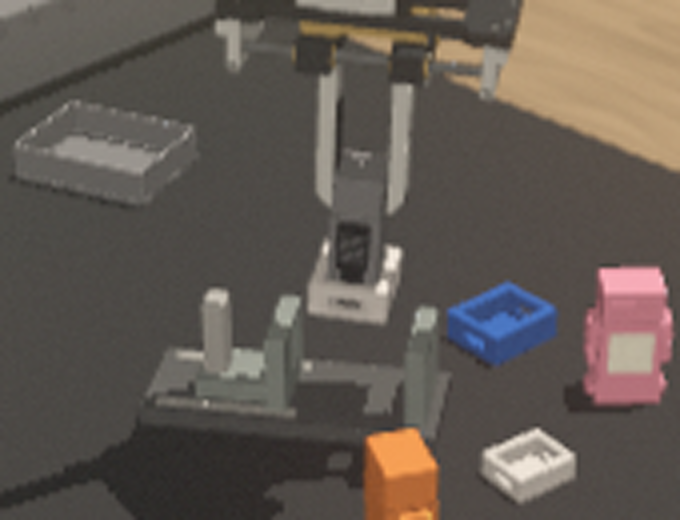

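Quarter turn made, with the catch facing the camera at (352,250). Lower between the jaws.

Emit:
jog_arm(
  moves=[
    {"xyz": [20,3,0],"yaw": 0},
    {"xyz": [20,3,0],"yaw": 0},
    {"xyz": [14,2,0],"yaw": 0},
    {"xyz": [0,0,0],"yaw": 0},
  ],
)

```text
clock: 8.57
tool_pos: [0.5206, -0.0409, 0.1006]
ee_rot: [-0.203, -0.668, -0.234, 0.677]
wrist_force: [-1.6, 1.1, -4.6]
width: 0.0317
```

Run:
```python
from h import *
rel(W(-.002,-.002,.078),-54.6)
c=shot('side','side6');cv2.imwrite('pics/c8.png',cv2.resize(c['pixels'][130:260,230:400,::-1],None,fx=4,fy=4,interpolation=cv2.INTER_CUBIC))
rel(W(-.002,-.002,.078),-54.6)
```

```text
clk 8.57 tcp [ 0.5206 -0.0409  0.1006] vice mm [ -0.7  -1.9 100.6] yhead -53.9 q [-0.24  0.3   1.76  0.03  1.12  0.69] w 0.0317 F [-1.6  1.1 -4.6] xax [-0.026  0.038 -0.999]
shift now-axes [22.5  2.4 -0.1] yaw 0.7
shift after-yaw axes [22.6  1.3 -0.1]
clk 8.62 tcp [ 0.521  -0.0408  0.1017] vice mm [ -0.8  -2.2 101.7] yhead -54.0 q [-0.23  0.3   1.75  0.03  1.13  0.69] w 0.032 F [-0.7  0.6 -4.3] xax [-0.025  0.038 -0.999]
shift now-axes [23.6  2.2  0.3] yaw 0.6
shift after-yaw axes [23.7  1.2  0.2]
```

View pics/c8.png

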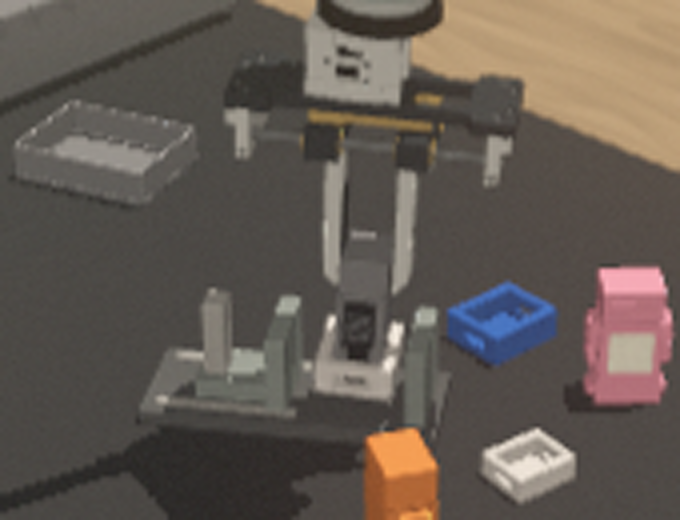

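The shoe is between the jaws with clearance on both sides (front face at (358,375)). Continue down.

Emit:
jog_arm(
  moves=[
    {"xyz": [10,1,0],"yaw": 0.6},
    {"xyz": [7,0.5,0],"yaw": 0},
    {"xyz": [0,0,0],"yaw": 0},
  ],
)

```text
clock: 8.87
tool_pos: [0.5223, -0.0413, 0.085]
ee_rot: [-0.201, -0.67, -0.231, 0.677]
wrist_force: [0.0, 0.3, -4.7]
width: 0.0316
```

Run:
```python
from h import *
rel(W(-.002,-.002,.078),-54.6)
```

```text
clk 8.87 tcp [ 0.5223 -0.0413  0.085 ] vice mm [-2. -3. 85.] yhead -54.5 q [-0.24  0.31  1.78  0.04  1.08  0.7 ] w 0.0316 F [ 0.   0.3 -4.7] xax [-0.022  0.037 -0.999]
shift now-axes [7.  0.3 1. ] yaw 0.1
shift after-yaw axes [ 7. -0.  1.]
```

Emit:
jog_arm(
  moves=[
    {"xyz": [3,0,0],"yaw": 0},
    {"xyz": [3,0,1],"yaw": 0},
    {"xyz": [1,0,0],"yaw": 0},
  ],
)

```text
clock: 9.12
tool_pos: [0.5221, -0.0415, 0.0786]
ee_rot: [-0.201, -0.671, -0.231, 0.676]
wrist_force: [-1.2, 0.7, -2.7]
width: 0.032
```

Run:
```python
from h import *
rel(W(-.002,-.002,.078),-54.6)
```

```text
clk 9.12 tcp [ 0.5221 -0.0415  0.0786] vice mm [-2.  -2.7 78.6] yhead -54.5 q [-0.24  0.32  1.79  0.04  1.06  0.7 ] w 0.032 F [-1.2  0.7 -2.7] xax [-0.02   0.037 -0.999]
shift now-axes [ 0.6 -0.   0.7] yaw 0.1
shift after-yaw axes [ 0.6 -0.   0.7]
```

Contact is beginning (load has dropped from 4.7 to 2.7 N). Creep another 2 mm.

Emit:
jog_arm(
  moves=[
    {"xyz": [1.5,0,0],"yaw": 0},
    {"xyz": [1,0,0],"yaw": 0},
  ],
)

```text
clock: 9.28
tool_pos: [0.5221, -0.0414, 0.0781]
ee_rot: [-0.201, -0.671, -0.23, 0.676]
wrist_force: [-1.9, 0.2, 3.5]
width: 0.032
```

Emit:
jog_arm(
  moves=[
    {"xyz": [1.5,0,0],"yaw": 0},
    {"xyz": [1,0,0],"yaw": 0},
  ],
)

```text
clock: 9.45
tool_pos: [0.5221, -0.0414, 0.0781]
ee_rot: [-0.202, -0.671, -0.23, 0.675]
wrist_force: [-1.9, 0.2, 1.0]
width: 0.032
```

Run:
```python
from h import *
rel(W(-.002,-.002,.078),-54.6)
```

```text
clk 9.45 tcp [ 0.5221 -0.0414  0.0781] vice mm [-2.  -2.7 78.1] yhead -54.4 q [-0.24  0.32  1.79  0.04  1.06  0.7 ] w 0.032 F [-1.9  0.2  1. ] xax [-0.018  0.037 -0.999]
shift now-axes [0.1 0.  0.7] yaw 0.2
shift after-yaw axes [0.1 0.  0.7]
```

Emit:
jog_arm(
  moves=[
    {"xyz": [0,0,0],"yaw": 0},
    {"xyz": [0,0,0],"yaw": 0},
    {"xyz": [0,0,0],"yaw": 0},
    {"xyz": [-15,0,0],"yaw": 0},
    {"xyz": [-30,0,0],"yaw": 0},
  ],
  fingers=80,
)

```text
clock: 9.87
tool_pos: [0.5215, -0.0427, 0.1206]
ee_rot: [-0.201, -0.67, -0.231, 0.676]
wrist_force: [0.2, -0.3, 0.5]
width: 0.0618
```

Emit:
jog_arm(
  moves=[
    {"xyz": [-30,0,0],"yaw": -7},
    {"xyz": [0,0,0],"yaw": -7},
    {"xyz": [0,0,0],"yaw": -7},
    {"xyz": [0,0,0],"yaw": -7},
    {"xyz": [0,0,0],"yaw": -7},
  ],
)

```text
clock: 10.28
tool_pos: [0.5296, -0.0458, 0.1592]
ee_rot: [0.402, 0.58, 0.423, -0.568]
wrist_force: [-0.1, 0.2, 0.1]
width: 0.0802
```

Run:
```python
from h import *
c=shot('side','side7');cv2.imwrite('pics/c9.png',cv2.resize(c['pixels'][130:260,230:400,::-1],None,fx=4,fy=4,interpolation=cv2.INTER_CUBIC))
rel(W(.101,-.0,.16),35.4)
```

```text
clk 10.33 tcp [ 0.5297 -0.0458  0.1593] vice mm [-10.   -6.4 159.3] yhead -18.3 q [-0.24  0.25  1.67  0.03  1.24  0.07] w 0.0802 F [-0.2 -0.5 -0.2] xax [-0.004  0.034 -0.999]
shift now-axes [  2.5 -93.3 -60.5] yaw -53.7
shift after-yaw axes [  -0.7   -6.4 -111. ]
```

View pics/c9.png

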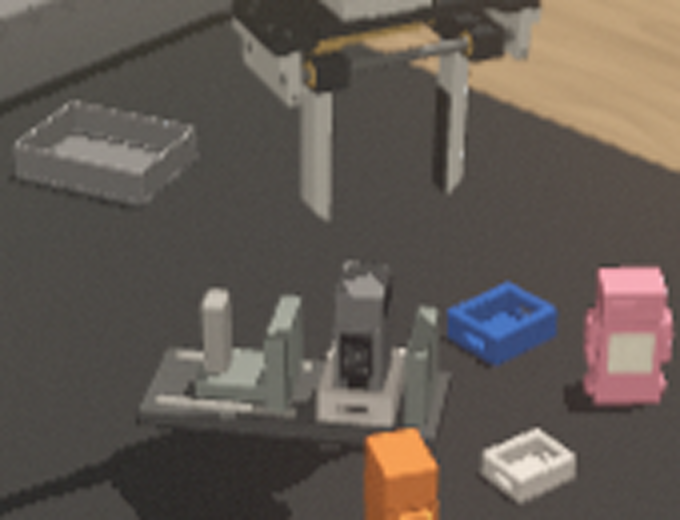

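The assembly stands flat between the jaws (shoe front at (358,407)). Next, back to the post.

Emit:
jog_arm(
  moves=[
    {"xyz": [0,0,0],"yaw": -7},
    {"xyz": [0,0,0],"yaw": -7},
    {"xyz": [0,0,0],"yaw": -7},
    {"xyz": [0,0,0],"yaw": -7},
    {"xyz": [0,0,0],"yaw": -7},
  ],
)

```text
clock: 10.75
tool_pos: [0.5321, -0.0464, 0.1596]
ee_rot: [0.561, 0.43, 0.575, -0.411]
wrist_force: [-0.9, -0.5, 0.5]
width: 0.08
```

Emit:
jog_arm(
  moves=[
    {"xyz": [0,0,0],"yaw": -7},
    {"xyz": [0,0,0],"yaw": -7},
    {"xyz": [0,-3,-36],"yaw": -3},
    {"xyz": [0,-3,-36],"yaw": 0},
    {"xyz": [0,0,-33],"yaw": 0},
  ],
)

```text
clock: 11.17
tool_pos: [0.4752, 0.0346, 0.1609]
ee_rot: [0.621, 0.344, 0.626, -0.323]
wrist_force: [-0.1, 1.0, -0.5]
width: 0.0798
```

Run:
```python
from h import *
c=shot('side','side8')
rel(W(.101,-.0,.048),35.4)
```

```text
clk 11.22 tcp [0.4702 0.0396 0.1609] vice mm [ 94.1  -7.4 160.9] yhead 33.9 q [-0.09  0.15  1.79  0.04  1.2  -0.7 ] w 0.0799 F [-4.4  2.5 -0. ] xax [ 0.003  0.034 -0.999]
shift now-axes [112.9 -10.   -3.7] yaw -1.5
shift after-yaw axes [112.9  -7.4  -6.9]
```

Emit:
jog_arm(
  moves=[
    {"xyz": [25,-5,-3],"yaw": -1.5},
    {"xyz": [25,-4,-1],"yaw": 0},
    {"xyz": [20,0,0],"yaw": 0},
    {"xyz": [0,0,0],"yaw": 0},
  ],
)

```text
clock: 11.55
tool_pos: [0.4619, 0.043, 0.0915]
ee_rot: [0.626, 0.338, 0.629, -0.313]
wrist_force: [0.3, -0.1, -0.7]
width: 0.0796
```

Run:
```python
from h import *
rel(W(.101,-.0,.048),35.4)
```

```text
clk 11.55 tcp [0.4619 0.043  0.0915] vice mm [101.7  -2.6  91.5] yhead 35.2 q [-0.09  0.2   1.92  0.04  1.01 -0.72] w 0.0796 F [ 0.3 -0.1 -0.7] xax [ 0.013  0.034 -0.999]
shift now-axes [43.4 -3.9  1.6] yaw -0.2
shift after-yaw axes [43.5 -2.6  0.7]
```

Emit:
jog_arm(
  moves=[
    {"xyz": [22,-2,1],"yaw": 0},
    {"xyz": [20,-1,0.5],"yaw": 0},
    {"xyz": [0,0,0],"yaw": 0},
    {"xyz": [0,0,0],"yaw": 0},
    {"xyz": [0,0,0],"yaw": 0},
  ],
  fingers=10,
  newtons=40,
)

```text
clock: 11.97
tool_pos: [0.4657, 0.0407, 0.0517]
ee_rot: [0.627, 0.341, 0.626, -0.314]
wrist_force: [0.2, -0.1, -0.7]
width: 0.05
```

Emit:
jog_arm(
  moves=[
    {"xyz": [0,0,0],"yaw": 0},
    {"xyz": [0,0,0],"yaw": 0},
    {"xyz": [0,0,0],"yaw": 0},
    {"xyz": [0,0,0],"yaw": 0},
    {"xyz": [0,0,0],"yaw": 0},
  ],
)

```text
clock: 12.38
tool_pos: [0.4643, 0.0374, 0.0546]
ee_rot: [0.628, 0.338, 0.626, -0.315]
wrist_force: [3.3, 3.8, -6.9]
width: 0.0223
```

Run:
```python
from h import *
rel(W(.101,-.0,.048),35.4)
```

```text
clk 12.38 tcp [0.4643 0.0374 0.0546] vice mm [95.8 -1.3 54.6] yhead 35.0 q [-0.09  0.25  1.97  0.04  0.91 -0.73] w 0.0223 F [ 3.3  3.8 -6.9] xax [ 0.017  0.027 -1.   ]
shift now-axes [ 6.6 -1.5 -5.2] yaw -0.4
shift after-yaw axes [ 6.6 -1.3 -5.2]
```

Emit:
jog_arm(
  moves=[
    {"xyz": [0,0,6],"yaw": 0},
    {"xyz": [0,0,6],"yaw": 0},
    {"xyz": [0,0,6],"yaw": 0},
    {"xyz": [0,0,4],"yaw": 0},
  ],
)

```text
clock: 12.72
tool_pos: [0.4731, 0.025, 0.0545]
ee_rot: [0.624, 0.34, 0.63, -0.314]
wrist_force: [-1.3, 5.5, -0.3]
width: 0.0219
```

Run:
```python
from h import *
rel(W(.072,-.0,.054),35.4)
c=shot('side','side9');cv2.imwrite('pics/c10.png',cv2.resize(c['pixels'][185:250,255:355,::-1],None,fx=8,fy=8,interpolation=cv2.INTER_CUBIC))
rel(W(.072,-.0,.054),35.4)
```

```text
clk 12.72 tcp [0.4731 0.025  0.0545] vice mm [80.6 -1.3 54.5] yhead 34.9 q [-0.13  0.26  1.95  0.05  0.93 -0.76] w 0.0219 F [-1.3  5.5 -0.3] xax [ 0.009  0.038 -0.999]
shift now-axes [ 0.3 -1.2  8.6] yaw -0.5
shift after-yaw axes [ 0.5 -1.3  8.6]
clk 12.77 tcp [0.4735 0.0244 0.0545] vice mm [79.8 -1.3 54.5] yhead 34.9 q [-0.13  0.26  1.95  0.05  0.92 -0.77] w 0.0218 F [-1.5  3.3  0.5] xax [ 0.01   0.037 -0.999]
shift now-axes [ 0.3 -1.2  7.8] yaw -0.5
shift after-yaw axes [ 0.5 -1.3  7.8]
```

View pics/c10.png

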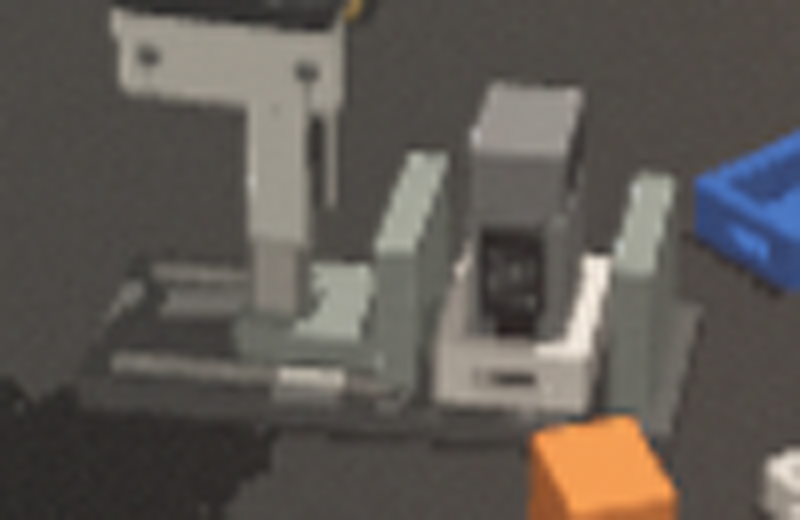

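Jaw approaches the shoe, with about 5 mm gap at each side. Continue closing until resistance.

Emit:
jog_arm(
  moves=[
    {"xyz": [0,0,5],"yaw": 0},
    {"xyz": [0,0,5],"yaw": 0},
    {"xyz": [0,0,3],"yaw": 0},
  ],
)

```text
clock: 13.02
tool_pos: [0.4784, 0.0174, 0.0545]
ee_rot: [0.621, 0.342, 0.632, -0.313]
wrist_force: [-1.5, 7.1, 1.2]
width: 0.0216
```

Run:
```python
from h import *
rel(W(.067,-.0,.054),35.4)
```

```text
clk 13.02 tcp [0.4784 0.0174 0.0545] vice mm [71.3 -1.2 54.5] yhead 34.8 q [-0.15  0.27  1.94  0.06  0.94 -0.79] w 0.0216 F [-1.5  7.1  1.2] xax [ 0.005  0.044 -0.999]
shift now-axes [ 0.3 -1.2  4.3] yaw -0.6
shift after-yaw axes [ 0.5 -1.2  4.3]
```

Emit:
jog_arm(
  moves=[
    {"xyz": [0,0,4],"yaw": -0.5},
    {"xyz": [0,0,4],"yaw": 0},
  ],
)

```text
clock: 13.18
tool_pos: [0.4807, 0.0143, 0.0545]
ee_rot: [0.62, 0.341, 0.636, -0.309]
wrist_force: [-2.3, 6.6, 2.0]
width: 0.0217
```

Run:
```python
from h import *
rel(W(.067,-.0,.054),35.4)
c=shot('side','side10');cv2.imwrite('pics/c11.png',cv2.resize(c['pixels'][185:250,255:355,::-1],None,fx=8,fy=8,interpolation=cv2.INTER_CUBIC))
rel(W(.067,-.0,.054),35.4)
```

```text
clk 13.18 tcp [0.4807 0.0143 0.0545] vice mm [67.4 -1.3 54.5] yhead 35.3 q [-0.16  0.28  1.93  0.06  0.95 -0.81] w 0.0217 F [-2.3  6.6  2. ] xax [ 0.     0.051 -0.999]
shift now-axes [ 0.4 -1.3  0.4] yaw -0.1
shift after-yaw axes [ 0.5 -1.3  0.4]
clk 13.23 tcp [0.4808 0.0141 0.0545] vice mm [67.2 -1.3 54.5] yhead 35.3 q [-0.16  0.28  1.93  0.06  0.95 -0.81] w 0.0216 F [-1.7  7.6  3.5] xax [-0.     0.051 -0.999]
shift now-axes [ 0.4 -1.3  0.2] yaw -0.1
shift after-yaw axes [ 0.5 -1.3  0.2]
```

View pics/c11.png

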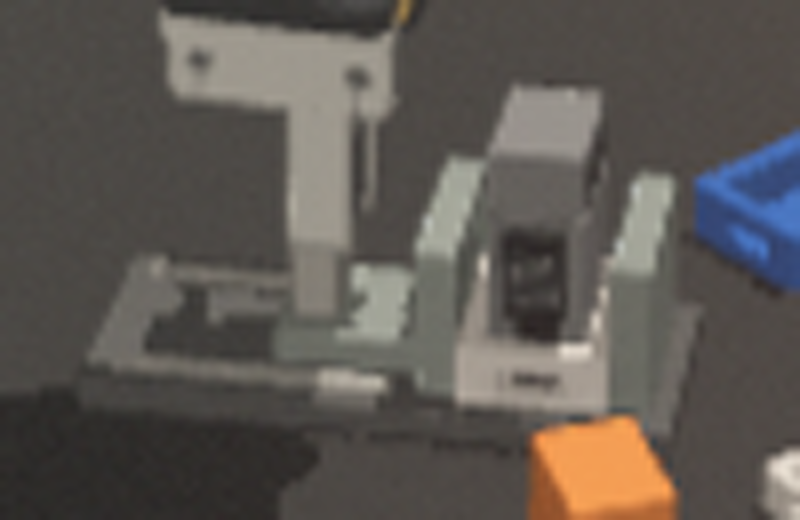

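The jaw touches the shoe, which is close to the fixed jaw. Push until the force rises.

Emit:
jog_arm(
  moves=[
    {"xyz": [0,0,4],"yaw": 0},
  ],
)

```text
clock: 13.32
tool_pos: [0.4808, 0.014, 0.0544]
ee_rot: [0.617, 0.342, 0.638, -0.308]
wrist_force: [-5.2, 14.7, 5.7]
width: 0.0218
```

Emit:
jog_arm(
  moves=[
    {"xyz": [0,0,4],"yaw": 0},
  ],
)

```text
clock: 13.4
tool_pos: [0.4809, 0.014, 0.0545]
ee_rot: [0.614, 0.344, 0.64, -0.307]
wrist_force: [-3.1, 10.9, 4.1]
width: 0.0217
```

Run:
```python
from h import *
rel(W(.067,-.0,.054),35.4)
```

```text
clk 13.4 tcp [0.4809 0.014  0.0545] vice mm [67.1 -1.2 54.5] yhead 35.0 q [-0.17  0.28  1.92  0.07  0.96 -0.82] w 0.0217 F [-3.1 10.9  4.1] xax [-0.009  0.063 -0.998]
shift now-axes [ 0.4 -1.3  0.1] yaw -0.4
shift after-yaw axes [ 0.5 -1.2  0.1]
```

It has stopped: no further travel and the force rises, so the jaw is snug. Dead-reckoned jaw value is about 0.010. Release the post and look.

Emit:
jog_arm(
  moves=[
    {"xyz": [0,0,0],"yaw": 0},
    {"xyz": [0,0,0],"yaw": 0},
    {"xyz": [0,0,0],"yaw": 0},
    {"xyz": [-15,0,-1],"yaw": 0},
    {"xyz": [-35,0,-1],"yaw": 0},
  ],
  fingers=94,
)

```text
clock: 13.82
tool_pos: [0.4788, 0.0115, 0.1017]
ee_rot: [0.612, 0.343, 0.642, -0.309]
wrist_force: [-0.1, -0.4, 0.5]
width: 0.0517
```

Emit:
jog_arm(
  moves=[
    {"xyz": [-35,0,0],"yaw": 0},
    {"xyz": [-20,0,0],"yaw": 0},
    {"xyz": [0,0,0],"yaw": 0},
  ],
)

```text
clock: 14.07
tool_pos: [0.4845, 0.0055, 0.1645]
ee_rot: [0.617, 0.344, 0.636, -0.309]
wrist_force: [0.1, 1.0, -0.2]
width: 0.0719
```

Run:
```python
from h import *
c=shot('side','side11');cv2.imwrite('pics/c12.png',cv2.resize(c['pixels'][185:250,255:355,::-1],None,fx=8,fy=8,interpolation=cv2.INTER_CUBIC))
c=shot('top','top2');cv2.imwrite('pics/c13.png',cv2.resize(c['pixels'][175:265,250:350,::-1],None,fx=6,fy=6,interpolation=cv2.INTER_CUBIC))
rel(W(-.005,-.0,.041),35.4)
```

```text
clk 14.17 tcp [0.4821 0.0061 0.161 ] vice mm [ 59.9   2.3 161. ] yhead 34.9 q [-0.18  0.17  1.76  0.06  1.22 -0.81] w 0.0796 F [-0.1 -0.2 -0.3] xax [-0.007  0.059 -0.998]
shift now-axes [116.5  -0.6  71. ] yaw -0.5
shift after-yaw axes [120.    2.3  64.9]
```

View pics/c12.png

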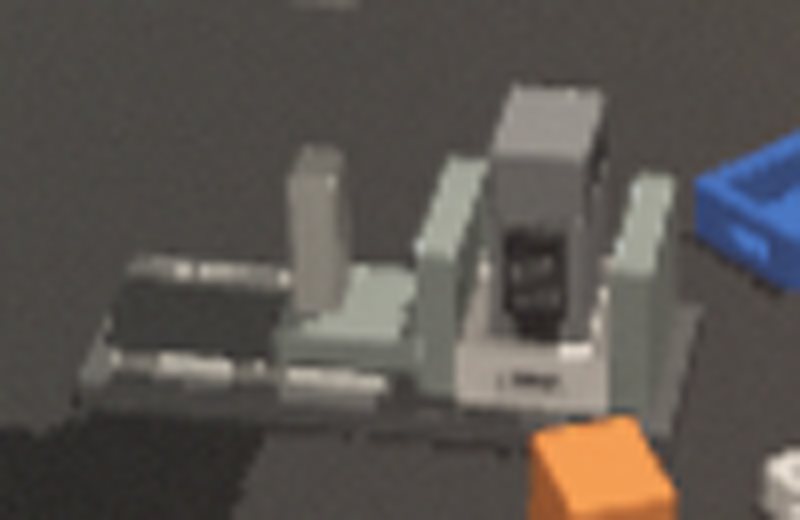

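View pics/c13.png

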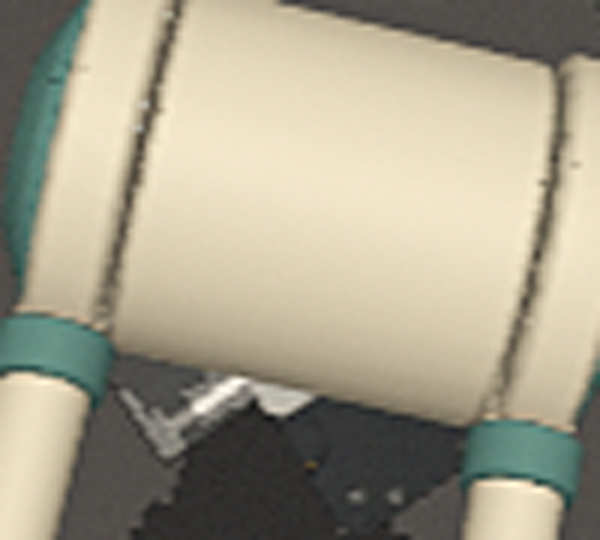

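Run:
```python
from h import *
c=load('side11')
def P(x,y,z): return Vc(onz(c,255+(x+.5)/8-.5,185+(y+.5)/8-.5,z)).round(1)
for n,q in dict(fixL=(611,270,.068),fixR=(655,275,.068),slL=(415,247,.068),slR=(455,256,.068),rec_botL=(458,403,.012),rec_botR=(606,412,.012),postL=(288,183,.08),postR=(330,190,.08),c1=(490,152,.104),c2=(580,163,.104),c3=(605,93,.104),c4=(517,86,.104)).items(): print(n,P(*q))
```

```text
fixL [-31.4  31.7  68. ]
fixR [-45.7  32.4  68. ]
slL [33.2 28.2 68. ]
slR [19.4 31.5 68. ]
rec_botL [18.8 33.6 12. ]
rec_botR [-30.  31.  12.]
postL [77.6 15.2 80. ]
postR [63.2 17.2 80. ]
c1 [  8.9  24.5 104. ]
c2 [-20.5  26.6 104. ]
c3 [-21.7 -18.2 104. ]
c4 [  7.4 -18.  104. ]
```

The side view gives a gap of about 51 mm, the shoe flat against both jaws, and the cassette centre near vice (-6, +3) mm. The catch faces the open side at (535,280). Now over it to pinch.

Emit:
jog_arm(
  moves=[
    {"xyz": [0,0,32],"yaw": -0.5},
    {"xyz": [0,0,28],"yaw": 0},
    {"xyz": [0,0,5],"yaw": 0},
    {"xyz": [0,0,0],"yaw": 0},
  ],
  fingers=94,
)

```text
clock: 14.5
tool_pos: [0.5166, -0.0471, 0.1514]
ee_rot: [0.614, 0.34, 0.643, -0.307]
wrist_force: [-0.1, 0.1, 1.0]
width: 0.0945
```

Run:
```python
from h import *
c=shot('side','side12');cv2.imwrite('pics/c14.png',cv2.resize(c['pixels'][130:260,230:400,::-1],None,fx=4,fy=4,interpolation=cv2.INTER_CUBIC))
rel(W(-.006,.002,.043),35.4)
```

```text
clk 14.55 tcp [ 0.516  -0.0467  0.1512] vice mm [ -2.8   5.2 151.2] yhead 35.6 q [-0.27  0.24  1.69  0.06  1.24 -0.91] w 0.094 F [-0.2 -0.4 -0.3] xax [-0.017  0.061 -0.998]
shift now-axes [107.9   0.8   9.6] yaw 0.2
shift after-yaw axes [108.2   3.2   3.2]
```

View pics/c14.png

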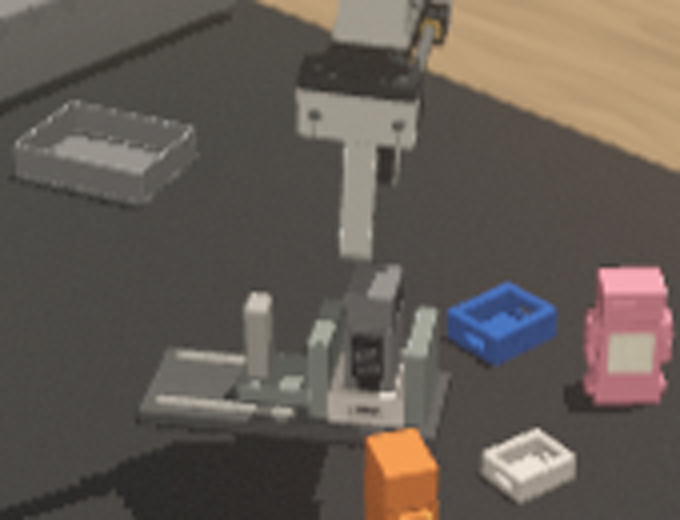

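Run:
```python
from h import *
c=load('top0')
for p in [(352,246),(358,238),(378,250),(372,262)]: print(p,Vc(onz(c,*p,.088)).round(0),Vc(onz(c,*p,0)).round(0))
```

```text
(352, 246) [-21. 133.  88.] [-28. 142.   0.]
(358, 238) [-45. 125.  88.] [-54. 133.   0.]
(378, 250) [-69. 178.  88.] [-81. 191.   0.]
(372, 262) [-39. 194.  88.] [-48. 209.   0.]
```

Emit:
jog_arm(
  moves=[
    {"xyz": [22,0,3],"yaw": 0.2},
    {"xyz": [22,0,2],"yaw": 0},
    {"xyz": [0,0,0],"yaw": 0},
  ],
)

```text
clock: 14.8
tool_pos: [0.5155, -0.0455, 0.1042]
ee_rot: [0.611, 0.341, 0.644, -0.308]
wrist_force: [-1.0, -0.1, 0.1]
width: 0.094
```

Run:
```python
from h import *
rel(W(-.006,.002,.043),35.4)
```

```text
clk 14.8 tcp [ 0.5155 -0.0455  0.1042] vice mm [ -1.4   5.  104.2] yhead 35.3 q [-0.27  0.29  1.76  0.06  1.13 -0.91] w 0.094 F [-1.  -0.1  0.1] xax [-0.02   0.063 -0.998]
shift now-axes [60.9  1.8  8.4] yaw -0.1
shift after-yaw axes [61.2  3.   4.6]
```

Emit:
jog_arm(
  moves=[
    {"xyz": [22,0.5,4],"yaw": 0},
    {"xyz": [20,0.5,3],"yaw": 0},
    {"xyz": [14,0,1],"yaw": 0},
    {"xyz": [0,0,0],"yaw": 0},
  ],
)

```text
clock: 15.13
tool_pos: [0.5163, -0.0436, 0.0468]
ee_rot: [0.61, 0.34, 0.646, -0.307]
wrist_force: [-0.2, -0.0, 0.3]
width: 0.0941
```

Run:
```python
from h import *
rel(W(-.006,.002,.043),35.4)
c=shot('side','side13');cv2.imwrite('pics/c15.png',cv2.resize(c['pixels'][165:250,255:355,::-1],None,fx=7,fy=7,interpolation=cv2.INTER_CUBIC))
rel(W(-.006,.002,.043),35.4)
```

```text
clk 15.13 tcp [ 0.5163 -0.0436  0.0468] vice mm [-0.4  3.3 46.8] yhead 35.5 q [-0.26  0.35  1.83  0.07  1.   -0.92] w 0.0941 F [-0.2 -0.   0.3] xax [-0.024  0.066 -0.998]
shift now-axes [3.4 1.2 5.8] yaw 0.1
shift after-yaw axes [3.8 1.3 5.6]
clk 15.18 tcp [ 0.517  -0.0438  0.0479] vice mm [-0.9  2.7 47.9] yhead 35.5 q [-0.26  0.35  1.83  0.07  1.   -0.92] w 0.0938 F [-0.7 -0.4  0. ] xax [-0.022  0.065 -0.998]
shift now-axes [4.6 0.6 5.4] yaw 0.1
shift after-yaw axes [4.9 0.7 5.1]
```

View pics/c15.png

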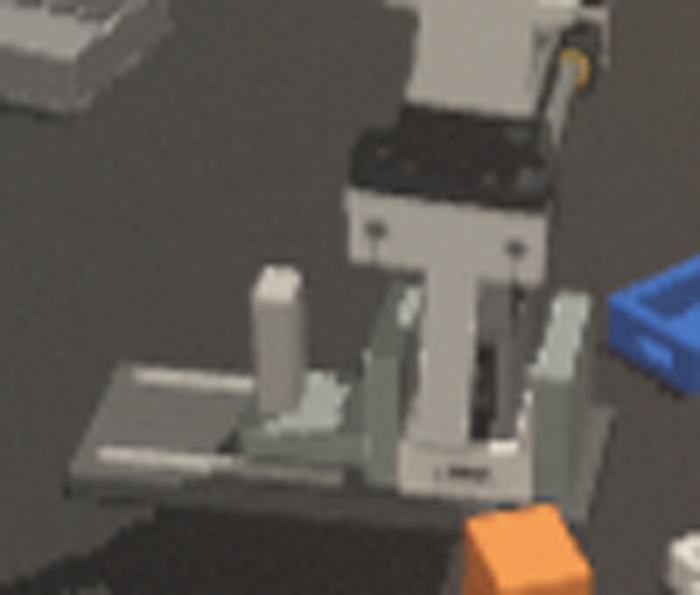

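The front finger hangs ahead of the catch but about 5 mm too far toward the sliding jaw (finger (450,380), shoe middle (470,470)). Correct that, then close.

Emit:
jog_arm(
  moves=[
    {"xyz": [1.5,0.5,4.5],"yaw": 0},
    {"xyz": [0,0,0],"yaw": 0},
  ],
)

```text
clock: 15.35
tool_pos: [0.5206, -0.0464, 0.0479]
ee_rot: [0.612, 0.34, 0.646, -0.306]
wrist_force: [0.3, 1.1, -0.2]
width: 0.0939
```

Run:
```python
from h import *
rel(W(-.005,.002,.044),35.4)
```

```text
clk 15.35 tcp [ 0.5206 -0.0464  0.0479] vice mm [-5.2  1.4 47.9] yhead 35.5 q [-0.27  0.35  1.83  0.07  1.   -0.92] w 0.0939 F [ 0.3  1.1 -0.2] xax [-0.021  0.065 -0.998]
shift now-axes [ 3.9 -0.7  0.1] yaw 0.1
shift after-yaw axes [ 3.9 -0.6 -0.2]
```

Emit:
jog_arm(
  moves=[
    {"xyz": [3,-0.5,0],"yaw": 0},
    {"xyz": [0,0,0],"yaw": 0},
    {"xyz": [0,0,0],"yaw": 0},
    {"xyz": [0,0,0],"yaw": 0},
  ],
  fingers=30,
  newtons=25,
)

```text
clock: 15.68
tool_pos: [0.5222, -0.0469, 0.048]
ee_rot: [0.614, 0.341, 0.643, -0.305]
wrist_force: [-0.7, 0.8, -0.1]
width: 0.0708
```

Run:
```python
from h import *
rel(W(-.005,.002,.044),35.4)
```

```text
clk 15.68 tcp [ 0.5222 -0.0469  0.048 ] vice mm [-6.5  0.3 48. ] yhead 35.6 q [-0.27  0.35  1.83  0.07  0.99 -0.93] w 0.0708 F [-0.7  0.8 -0.1] xax [-0.015  0.064 -0.998]
shift now-axes [ 4.  -1.8 -1.3] yaw 0.2
shift after-yaw axes [ 4.  -1.7 -1.5]
```

Emit:
jog_arm(
  moves=[
    {"xyz": [4,-1.5,-1],"yaw": 0},
    {"xyz": [0,0,0],"yaw": 0},
    {"xyz": [0,0,0],"yaw": 0},
  ],
)

```text
clock: 15.93
tool_pos: [0.5211, -0.0467, 0.0447]
ee_rot: [0.614, 0.341, 0.643, -0.305]
wrist_force: [0.9, -0.5, 4.0]
width: 0.0509
```

Emit:
jog_arm(
  moves=[
    {"xyz": [0,0,0],"yaw": 0},
    {"xyz": [0,0,0],"yaw": 0},
    {"xyz": [0,0,0],"yaw": 0},
  ],
)

```text
clock: 16.18
tool_pos: [0.5211, -0.0467, 0.0451]
ee_rot: [0.614, 0.341, 0.643, -0.305]
wrist_force: [0.8, -0.1, 1.1]
width: 0.044
```

Run:
```python
from h import *
c=shot('side','side14');cv2.imwrite('pics/c16.png',cv2.resize(c['pixels'][165:250,255:355,::-1],None,fx=7,fy=7,interpolation=cv2.INTER_CUBIC))
rel(W(-.005,.002,.044),35.4)
```

```text
clk 16.23 tcp [ 0.5212 -0.0467  0.0451] vice mm [-5.8  1.1 45.1] yhead 35.5 q [-0.27  0.35  1.84  0.07  0.98 -0.93] w 0.0441 F [-0.2  0.7  0.8] xax [-0.012  0.064 -0.998]
shift now-axes [ 1.1 -1.  -0.7] yaw 0.1
shift after-yaw axes [ 1.1 -0.9 -0.8]
```

View pics/c16.png

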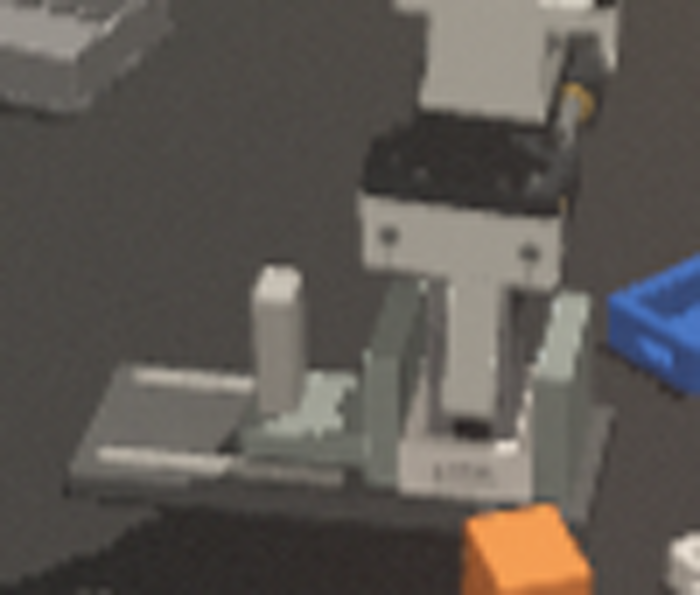

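Fingers hold both catches (tip at (470,420), with the catch's lower end visible below it). Opening 44 mm, so pinched. Now draw it vertically, compensating the small tool tilt.

Emit:
jog_arm(
  moves=[
    {"xyz": [-6,0.2,-0.4],"yaw": 0},
    {"xyz": [-8,0.2,-0.5],"yaw": 0},
    {"xyz": [-8,0.2,-0.5],"yaw": 0},
  ],
)

```text
clock: 16.48
tool_pos: [0.5185, -0.0462, 0.0659]
ee_rot: [0.612, 0.341, 0.645, -0.306]
wrist_force: [-0.1, 0.8, -1.2]
width: 0.0442
```

Run:
```python
from h import *
rel(W(-.006,.001,.12),35.4)
c=shot('side','side15');cv2.imwrite('pics/c17.png',cv2.resize(c['pixels'][165:250,255:355,::-1],None,fx=7,fy=7,interpolation=cv2.INTER_CUBIC))
rel(W(-.006,.001,.12),35.4)
```

```text
clk 16.48 tcp [ 0.5185 -0.0462  0.0659] vice mm [-3.8  2.9 65.9] yhead 35.5 q [-0.27  0.33  1.81  0.07  1.04 -0.92] w 0.0442 F [-0.1  0.8 -1.2] xax [-0.019  0.065 -0.998]
shift now-axes [-54.1   3.2  -1.3] yaw 0.1
shift after-yaw axes [-54.1   1.9   2.2]
clk 16.53 tcp [ 0.5197 -0.0465  0.0676] vice mm [-4.7  2.1 67.6] yhead 35.5 q [-0.27  0.33  1.81  0.07  1.04 -0.92] w 0.0437 F [ 0.7 -0.6 -1.2] xax [-0.016  0.064 -0.998]
shift now-axes [-52.4   2.4  -1.9] yaw 0.1
shift after-yaw axes [-52.4   1.1   1.3]
```

View pics/c17.png

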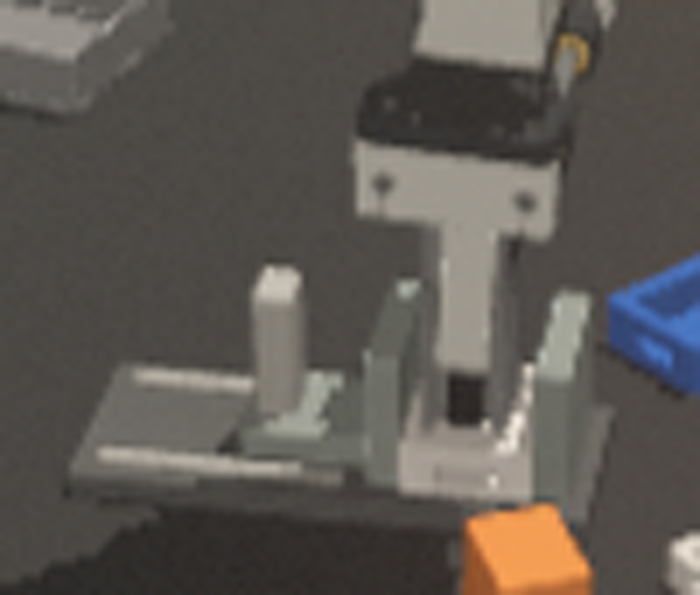

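Run:
```python
from h import *
ims=[]
for f in('side14','side15'):
    im=load(f)['pixels'][185:240,300:340,::-1]
    im=cv2.convertScaleAbs(im,alpha=1.5,beta=10)
    ims.append(cv2.resize(im,None,fx=10,fy=10,interpolation=cv2.INTER_CUBIC))
cv2.imwrite('pics/c18.png',np.hstack(ims))
c=load('side15')
# predicted px of vice points
for n,p in dict(catch_bot=(-5,26,44),catch_bot_up22=(-5,25,66),foot_up22=(-5,23,34),rim=(-5,32,34),tip=(-5,23,67)).items():
    print(n,((proj(c,W(*(np.array(p)/1000)))-[300,185])*10).round())
```

```text
catch_bot [212. 390.]
catch_bot_up22 [212. 317.]
foot_up22 [214. 416.]
rim [208. 435.]
tip [213. 310.]
```

View pics/c18.png

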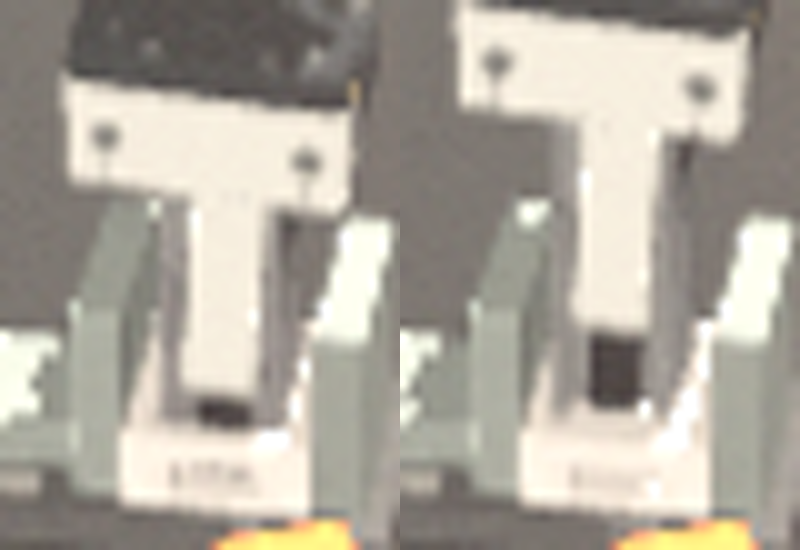

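The cassette's grey side strip lengthened by about 90 crop pixels, so it rises with the fingers. The black strip below the tip is the catch's hook leg. Carry on up.

Emit:
jog_arm(
  moves=[
    {"xyz": [-8,0.5,-0.5],"yaw": 0},
    {"xyz": [-10,0.5,-0.5],"yaw": 0},
    {"xyz": [-10,0.5,-0.5],"yaw": 0},
  ],
)

```text
clock: 16.78
tool_pos: [0.5192, -0.0459, 0.0968]
ee_rot: [0.612, 0.341, 0.645, -0.306]
wrist_force: [-0.0, 0.1, -2.7]
width: 0.0443
```

Run:
```python
from h import *
rel(W(-.006,.001,.14),35.4)
c=shot('side','side16');cv2.imwrite('pics/c19.png',cv2.resize(c['pixels'][150:240,280:350,::-1],None,fx=6,fy=6,interpolation=cv2.INTER_CUBIC))
rel(W(-.006,.001,.14),35.4)
```

```text
clk 16.78 tcp [ 0.5192 -0.0459  0.0968] vice mm [-4.   2.2 96.8] yhead 35.5 q [-0.27  0.3   1.77  0.06  1.11 -0.92] w 0.0443 F [-0.   0.1 -2.7] xax [-0.018  0.065 -0.998]
shift now-axes [-43.2   2.2  -0.7] yaw 0.1
shift after-yaw axes [-43.2   1.2   2. ]
clk 16.83 tcp [ 0.5209 -0.0463  0.0989] vice mm [-5.3  1.  98.9] yhead 35.5 q [-0.27  0.3   1.76  0.06  1.11 -0.92] w 0.0443 F [ 1.  -0.6 -1.4] xax [-0.014  0.064 -0.998]
shift now-axes [-41.1   1.1  -1.7] yaw 0.1
shift after-yaw axes [-41.1   0.    0.7]
```

View pics/c19.png

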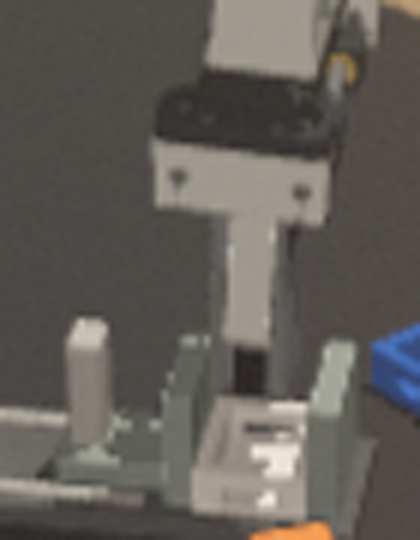

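The pocket is now empty below the raised cassette, the shoe stays clamped, and the weight is about 2 N. Continue up.

Emit:
jog_arm(
  moves=[
    {"xyz": [-10,0.5,-0.5],"yaw": 0},
    {"xyz": [-12,0.5,-0.5],"yaw": 0},
    {"xyz": [-12,0.5,-0.5],"yaw": 0},
    {"xyz": [-8,0,0],"yaw": 0},
    {"xyz": [0,0,0],"yaw": 0},
  ],
)

```text
clock: 17.25
tool_pos: [0.522, -0.0469, 0.1446]
ee_rot: [0.615, 0.341, 0.643, -0.305]
wrist_force: [-0.2, 0.3, -2.0]
width: 0.0444
```

Run:
```python
from h import *
c=shot('side','side17');cv2.imwrite('pics/c20.png',cv2.resize(c['pixels'][130:240,255:365,::-1],None,fx=6,fy=5.4,interpolation=cv2.INTER_CUBIC))
rel(W(-.006,.001,.14),35.4)
```

```text
clk 17.3 tcp [ 0.5216 -0.0468  0.144 ] vice mm [ -6.1   0.7 144. ] yhead 35.5 q [-0.27  0.25  1.7   0.06  1.22 -0.91] w 0.0441 F [ 0.7 -0.7 -2. ] xax [-0.013  0.063 -0.998]
shift now-axes [ 3.9 -0.4  0.1] yaw 0.1
shift after-yaw axes [ 4.  -0.3 -0.1]
```

View pics/c20.png

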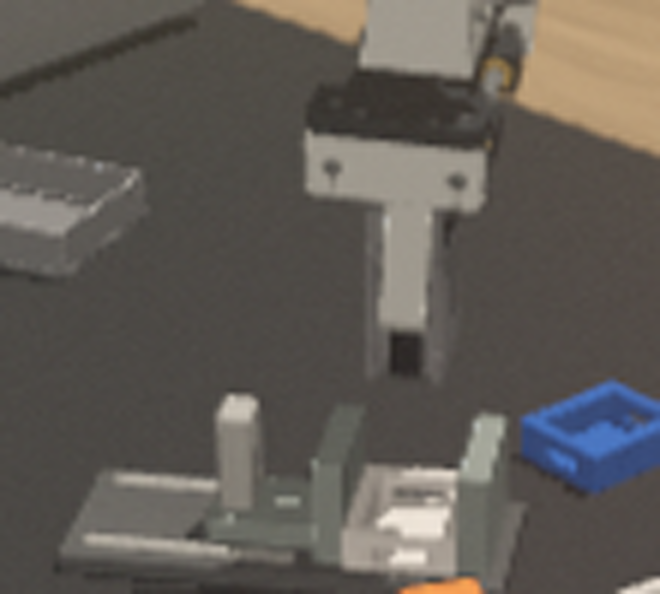

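The cassette hangs upright in the pinched catches with its foot at (405,380). That is about 30 mm below the fingertips, as when gripped, so it has not slipped. The foot is about 90 mm above receiver_mid, and the shoe is still between the jaws at (405,530). One still row and a bystander check, then hand in.

Emit:
jog_arm(
  moves=[
    {"xyz": [0,0,0],"yaw": 0},
    {"xyz": [0,0,0],"yaw": 0},
  ],
)

```text
clock: 17.47
tool_pos: [0.5209, -0.0466, 0.1431]
ee_rot: [0.614, 0.341, 0.643, -0.305]
wrist_force: [-0.1, 0.2, -2.9]
width: 0.044
```

Run:
```python
from h import *
c=shot('top','top3'); a=load('top0')['pixels'].astype(int); b=c['pixels'].astype(int)
for n,(u,v,w,h) in dict(mug=(145,240,52,45),record=(405,120,65,65),mic=(420,235,38,72),tray=(138,145,58,48)).items():
    print(n,np.abs(a-b)[v:v+h,u:u+w].mean().round(1))
cc=load('side17')
def P(x,y,z): return Vc(onz(cc,255+(x+.5)/6-.5,130+(y+.5)/5.4-.5,z)).round(1)
for q in [(457,462,.068),(357,454,.068),(318,462,.068),(342,567,.012),(456,572,.012)]: print(P(*q))
rel(None)
```

```text
mug 3.7
record 3.0
mic 3.7
tray 4.2
[-28.7  16.8  68. ]
[15.2 16.6 68. ]
[30.5 26.4 68. ]
[19.7 32.1 12. ]
[-30.4  28.4  12. ]
clk 17.52 tcp [ 0.5207 -0.0466  0.1429] vice mm [ -5.4   1.4 142.9] yhead 35.5 q [-0.27  0.26  1.7   0.06  1.22 -0.91] w 0.044 F [ 0.1 -0.3 -3.4] xax [-0.015  0.064 -0.998]
```

View pics/top3.png

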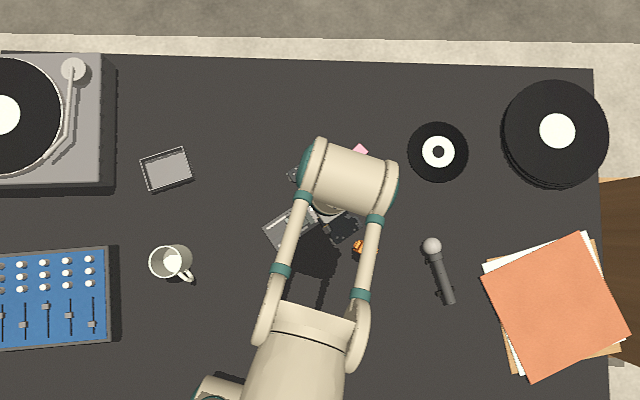

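The mug, record, microphone and tray are unmoved, and the receiver's bottom edge spans the jaws at x = -30 to +20 mm. Handing in.

```bash
python3 -c "
from cell import robot
print(robot.sign_off()); print(robot.observe()['width'])"
```

```text
the job is handed in; nothing more can be done
None
the job is handed in; nothing more can be done
```

The job is done and handed in at about 17.5 s of the 72 s. I opened the vice by its post and lifted the latched receiver and cassette by the cassette's plain top. I then turned them a quarter turn, seated them between the jaws and closed the jaw until it stopped. Last, I pinched both catches at 25 N and drew the cassette straight up.

**Last checks:**
- **Receiver:** its lower edge spans vice x of about -30 to +20 mm, so its 50 mm side is clamped with a gap of about 50–51 mm. It lies flat and about 2 mm off the jaws' middle.
- **Cassette:** it hangs by the pinched catches with its foot about 90 mm above the receiver's centre. It weighs 2–3 N on the wrist and has not slipped.
- **Bystanders:** the mug, record, microphone and tray are unchanged in the top view.

**Off from expected:**
- **Finger opening:** it read 44 mm, not the nominal 46 mm for pinched catches.
- **Tool tilt:** the tool drifted to about 0.065 rad off vertical, well inside the 0.26 rad allowed for the cassette.
- **Jaw value:** I got it from pictures and arm travel, as it could not be read directly.

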